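# Stock the finishing tray and scrap the buckled tin

## Robot

A 7-joint arm with a two-finger parallel gripper is mounted at the origin on the work surface. World frame = base frame: x ahead of the robot, y to its left, z up, the work surface at z = 0. Lengths are in m, angles in rad, forces in N, time in s.
With the tool pointing down it reaches from about 0.4 to 0.9 m from the base axis. Payload 5.5 kg.
Tool frame: the origin (TCP) lies at the very end of the fingers, on their centre line; the grasp point (between the pads) lies 19 mm behind it; z points along the fingers, y is the direction in which the jaws open and shut (so a half turn about z gives the same grasp; the last joint's range is limited). The gripper opens to 85 mm and grips with 20 to 120 N. Pads are 22 mm wide; open, the fingers measure 114 mm over their backs; the gripper's body (76 mm by 85 mm) begins 54 mm behind the grasp point. The pads swing forward as they close: fully open they stand 13 mm farther back than shut.
Start: joints at [1.432, 0.501, -0.427, 1.55, 0.221, 1.138, -0.21], TCP at [0.254, -0.598, 0.231] pointing down, gripper open.
Joint ranges: [-2.88, 2.88], [-0.31, 2.03], [-1.54, 1.56], [0.2, 2.42], [-1.41, 4.55], [0.19, 2.02], [-2.57, 2.57]. Speed limits (rad/s): [2.57, 2.57, 3.14, 3.14, 3.14, 3.14, 3.14].

## Interface

Orientations are given as a unit quaternion [w, x, y, z].
In Python, from plant import sensors, eyes, manip gives the robot as it stands.
- The arm moves only by the tool jog_arm, never from a script. Its argument "steps" is a list of rows, each an object of numbers: "rx", "ry", "rz": the turn, a rotation vector about the tool's x, y, z in rad; "tx", "ty", "tz": the shift along the tool's x, y, z in cm; "jaw": the opening, from 0 (shut) to 1 (fully open). In form: [{"rx": .., "ry": .., "rz": .., "tx": .., "ty": .., "tz": .., "jaw": ..}, ...]. A call has 1 to 5 rows; each row shifts and turns the commanded pose from where the row before left it, along the tool's axes as they then stand; what a row does not reach is not made up. A row lasts 1/10 s, in which the tool goes at most 50 mm and 8.59 degrees, less where a joint would pass 70% of its speed; a pose out of reach is approached as far as the arm can. A call with a gripper value outside its range is refused whole. The fingers move at their own pace and stop on an object; "force" is the grip in N (left out, the last holds). Time passes only in rows, so rows that do not move let the fingers close. It gives the time, the measured TCP pose, the force and the opening at its end, in the units of the state.
- sensors.read_state(): the state, without advancing time (a new reading comes with each control period).
- eyes.snapshot(name): name is "scene" or "side" or "wrist"; returns (picture, depth): 480x640x3 uint8, red, green, blue; 480x640 float32, m along the optical axis (not along the pixel's ray), 0 where there is no reading.
- eyes.camera_model(name): a dict with "K" (3x3 intrinsics, pixels), "world_to_cam" (4x4, takes a point from world to camera coordinates); the wrist camera has in their place "hand_eye" (4x4, takes a point from camera to tool coordinates, whose origin is the TCP and whose axes are the flange's). Camera axes: x right, y down, z forward; pixel columns grow to the right and rows downward; lengths in m; the calibration is good to about 2 mm. The wrist camera is an equidistant fisheye: a pixel r from the principal point sees the ray r / f radians off the axis. A picture is of the moment at which its call begins: read the wrist's pose just before it. camera_model takes no time and is no camera call.
- manip.sign_off(): hands the job in, once; it reports no verdict.
The state is a dict: "time_s": time; "joint_pos": joint angles; "joint_velocities": joint speeds; "tau": joint torques, N m; "position": TCP position; "eef_rot": TCP orientation; "contact_force": force on the tool from outside, world axes, zero at the start; "moment": the same for the moment, N m; "gripper_width": finger opening in m.
Only numpy, scipy, OpenCV 4.12 (cv2) and the standard library are available. Lean on these libraries where they do the work, as an engineer would, in place of code of your own. Each camera call takes 0.05 s, during which the arm holds its last target.

## Task

Stock the plywood finishing tray for the next batch: stand the black-capped bottle, the blue-capped bottle and the sound green-lidded tin upright on the floor of the tray, each in the compartment whose mat has the colour of its cap or lid; set them down, do not drop them or tip them over. The other green-lidded tin, buckled, rusty and no longer standing steady, does not belong in the tray: put it in the red bin. Leave the white-capped bottle and the white-lidded tin standing where they are.

Things in the scene. Friction and masses are not known exactly. Their poses are not given: they have to be found in the camera images.
- bottle_black: Upright 60 ml dye bottle: round amber body 36 mm across up to 60 mm high, white paper label, short shoulder, black screw cap 30 mm across from 66 to 86 mm. 86 mm tall, 0.08-0.16 kg. Origin at the centre of its underside, z up its axis. Belongs in the compartment with the black mat.
- bottle_blue: Upright 60 ml dye bottle: round amber body 36 mm across up to 60 mm high, white paper label, short shoulder, blue screw cap 30 mm across from 66 to 86 mm. 86 mm tall, 0.08-0.16 kg. Origin at the centre of its underside, z up its axis. Belongs in the compartment with the blue mat.
- tin_green: Upright round lever-lid tin, bright metal with a green band and a green lid, straight and clean; 52 mm across, 64 mm tall, 0.11-0.23 kg. Origin at the centre of its underside, z up its axis. The sound one; belongs in the compartment with the green mat.
- tin_bent: The spoilt tin: size and colours of the sound green one, but the upper third is askew (lid leans 16 degrees to its own +x), the lid creased and blotched with rust. Its bottom bulges 2 mm: it stands on a spot 18 mm across and rocks up to 0.12 rad when pressed at the rim. Straight, 52 mm across, from 2 to 36 mm up; top at 65 mm; 0.11-0.23 kg. Origin at the centre of its underside, z up.
- bottle_white: Upright 60 ml dye bottle: round amber body 36 mm across up to 60 mm high, white paper label, short shoulder, white screw cap 30 mm across from 66 to 86 mm. 86 mm tall, 0.08-0.16 kg. Origin at the centre of its underside, z up its axis. Does not belong: stays where it is.
- tin_white: Upright round lever-lid tin, bright metal with a white band and a white lid, straight and clean; 52 mm across, 64 mm tall, 0.11-0.23 kg. Origin at the centre of its underside, z up its axis. Does not belong: stays where it is.
- mat_black: The black square floor mat (76 x 76 x 3 mm) of one compartment of the fixed plywood tray. Origin at the centre of its underside, 6 mm over the bench; x, y along the compartment's sides. Compartment 78 mm square, wall tops 28 mm over the origin. The tray, 178 mm square, has four in two rows, centres 84 mm apart; the one without a mat holds a thread spool, 42 mm across, 44 tall.
- mat_blue: The blue square floor mat (76 x 76 x 3 mm) of one compartment of the fixed plywood tray. Origin at the centre of its underside, 6 mm over the bench; x, y along the compartment's sides. Compartment 78 mm square, wall tops 28 mm over the origin. The tray, 178 mm square, has four in two rows, centres 84 mm apart; the one without a mat holds a thread spool, 42 mm across, 44 tall.
- mat_green: The green square floor mat (76 x 76 x 3 mm) of one compartment of the fixed plywood tray. Origin at the centre of its underside, 6 mm over the bench; x, y along the compartment's sides. Compartment 78 mm square, wall tops 28 mm over the origin. The tray, 178 mm square, has four in two rows, centres 84 mm apart; the one without a mat holds a thread spool, 42 mm across, 44 tall.
- bin: Red open-topped parts bin (fixed), 170 mm along its x, 130 mm along its y, walls and floor 4 mm. The back wall (+x) and the back half of the sides are 62 to 64 mm high, the sides slope down to a 34 to 36 mm low front (-x). Origin at the centre of its underside; inside 162 x 122 mm, floor top 4 mm up.

How it is judged:
At the end, for the whole second after the job is handed in: Both bottles and the sound tin upright (0.1 rad) on the mat of their colour (within 30 mm of its centre, on its top within 5 mm); the buckled tin in the red bin, any way up (origin inside its walls, under 50 mm); the white-topped pair upright within 25 mm of their start; all at rest (horizontal distance between bottle_black and mat_black below 0.03 m and z of bottle_black in the frame of mat_black below 0.008 m and angle between each of bottle_black, bottle_blue, tin_green, bottle_white, tin_white's own z axis and vertical below 0.1 rad and linear speed of each of bottle_black, bottle_blue, tin_green, tin_bent below 0.02 m/s and horizontal distance between bottle_blue and mat_blue below 0.03 m and z of bottle_blue in the frame of mat_blue below 0.008 m and horizontal distance between tin_green and mat_green below 0.03 m and z of tin_green in the frame of mat_green below 0.008 m and x of tin_bent in the frame of bin between -0.08 and 0.08 m and y of tin_bent in the frame of bin between -0.06 and 0.06 m and z of tin_bent in the frame of bin below 0.05 m and distance of each of bottle_white, tin_white from where it was at the start of the episode below 0.025 m); the robot touches nothing.
It fails at once if a bottle or a sound tin is tipped over (angle between any of bottle_black, bottle_blue, tin_green, bottle_white, tin_white's own z axis and vertical above 0.7 rad).
It fails at once if a good bottle or tin is dropped from more than about 25 mm (falls faster than 0.7 m/s with no finger on it) ((linear speed of bottle_black above 0.7 m/s and contact force between the fingers and bottle_black below 0.05 N) or (linear speed of bottle_blue above 0.7 m/s and contact force between the fingers and bottle_blue below 0.05 N) or (linear speed of tin_green above 0.7 m/s and contact force between the fingers and tin_green below 0.05 N)).
It also fails if it takes over 128 s, if anything falls off the work surface, if the arm or the gripper's body presses on something with over 40 N, if the wrist force passes 120 N, or if a joint passes its speed limit or range.

## Working session

There is one attempt and no reset: what is moved stays moved. The work goes in short steps, Python scripts to look and compute and a tool call to move; the robot and the scene stay as the last step left them, time stands still between calls to the robot, and variables do not carry over. Pictures are saved under pics/ and viewed, and the job is handed in when it is done.

Besides the shell and the picture viewer there is one more tool, called after "Emit:" by a JSON object that holds its "api" and its "payload", one argument or row to a line. jog_arm: Moves the arm, as the interface text tells. Its arguments: {"type":"object","properties":{"steps":{"type":"array","items":{"type":"object","properties":{"rx":{"type":"number"},"ry":{"type":"number"},"rz":{"type":"number"},"tx":{"type":"number"},"ty":{"type":"number"},"tz":{"type":"number"},"jaw":{"type":"number"}}}},"force":{"type":"number"}},"required":["steps"]}

```bash
ls; mkdir -p pics; python3 - <<'E'
from plant import sensors, eyes, manip
import cv2, numpy as np
print(sensors.read_state())
for n in ["scene","side","wrist"]:
    print(n,eyes.camera_model(n))
    p,d=eyes.snapshot(n)
    cv2.imwrite(f"pics/{n}0.png",p[:,:,::-1]); np.savez(f"pics/{n}0.npz",p=p,d=d)
E
```

```text
pics
{'time_s': 0.0, 'joint_pos': array([ 1.43223418,  0.5018647 , -0.42674653,  1.55148862,  0.22077013,
        1.13826496, -0.21031734]), 'joint_velocities': array([ 1.84995938e-05, -1.18142019e-04, -1.68359664e-03,  7.91822187e-04,
       -5.82344727e-04,  8.24556836e-04,  4.26004159e-04]), 'tau': array([-1.41937885e-04, -5.69525206e+01, -5.81619143e+00, -2.80947608e+01,
        1.06634747e-02,  1.19994584e-02, -3.13226121e-05]), 'position': array([ 0.25384569, -0.59761463,  0.23022874]), 'eef_rot': array([-9.77012105e-04,  9.79891327e-01,  1.99529465e-01, -1.58557699e-04]), 'contact_force': array([-0.17632014,  0.03934312,  0.2669654 ]), 'moment': array([-0.03071535,  0.02308386,  0.00735562]), 'gripper_width': 0.08565709605478772}
scene {'K': array([[603.72564413,   0.        , 327.72955429],
       [  0.        , 603.72564413, 242.30198287],
       [  0.        ,   0.        ,   1.        ]]), 'world_to_cam': array([[ 0.26448721,  0.96426768, -0.01530876, -0.12284221],
       [ 0.72019084, -0.20804734, -0.661847  , -0.35891705],
       [-0.64138262,  0.16402484, -0.74948261,  
[... 324 characters left out ...]
  [-0.18763104,  0.53493855, -0.82379327,  0.13362107],
       [ 0.25589219, -0.78310632, -0.56680127,  0.89967549],
       [ 0.        ,  0.        ,  0.        ,  1.        ]])}
wrist {'K': array([[371.64829954,   0.        , 315.72578978],
       [  0.        , 371.64829954, 239.86531072],
       [  0.        ,   0.        ,   1.        ]]), 'hand_eye': array([[-1.79420614e-04, -9.53070088e-01, -3.02749689e-01,
         7.70080414e-02],
       [ 9.99999898e-01, -2.96277616e-04,  3.40058939e-04,
        -3.21947270e-04],
       [-4.13797959e-04, -3.02749597e-01,  9.53070045e-01,
        -1.43552644e-01],
       [ 0.00000000e+00,  0.00000000e+00,  0.00000000e+00,
         1.00000000e+00]])}
```

View pics/scene0.png

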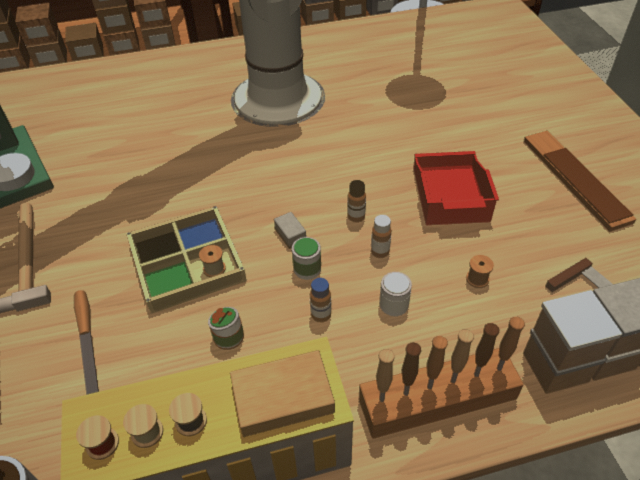

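View pics/side0.png

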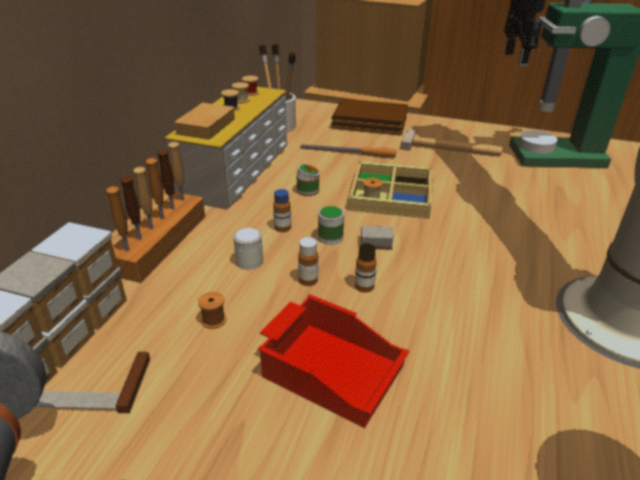

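View pics/wrist0.png

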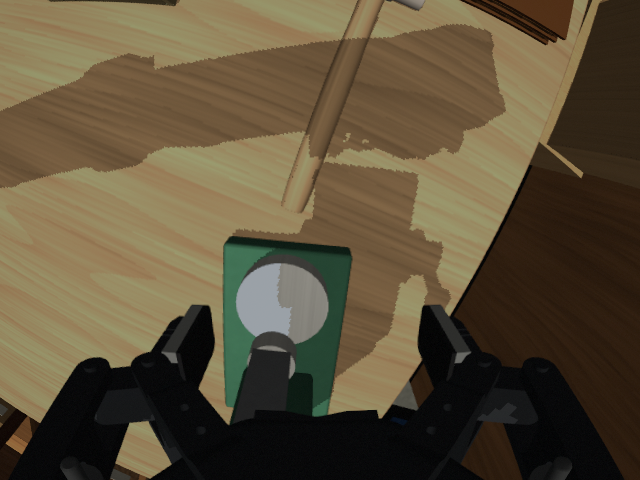

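```bash
cat > h.py <<'E'
import numpy as np, cv2
from plant import eyes, sensors
def cam(n):
    m=eyes.camera_model(n); return np.array(m["K"]),np.array(m["world_to_cam"])
def ray(n,u,v):
    K,T=cam(n); d=np.linalg.solve(K,[u,v,1.]); R=T[:3,:3]
    return -R.T@T[:3,3], R.T@d
def plane(n,u,v,z):
    o,d=ray(n,u,v); return o+d*(z-o[2])/d[2]
def tri(a,b):
    (o1,d1),(o2,d2)=a,b
    d1=d1/np.linalg.norm(d1);d2=d2/np.linalg.norm(d2)
    s=np.linalg.lstsq(np.c_[d1,-d2],o2-o1,rcond=None)[0]
    p,q=o1+s[0]*d1,o2+s[1]*d2
    return (p+q)/2,np.linalg.norm(p-q)
def cloud(n,d):
    K,T=cam(n); v,u=np.mgrid[:480,:640]
    P=np.stack([(u-K[0,2])/K[0,0]*d,(v-K[1,2])/K[1,1]*d,d],-1)
    return (P-T[:3,3])@T[:3,:3]
E
python3 - <<'E'
from h import *
import numpy as np
for n in ["scene","side"]:
    f=np.load(f"pics/{n}0.npz");p,d=f["p"],f["d"]; W=cloud(n,d)
    m=(d>0)&(W[...,2]>.012)&(W[...,2]<.12)&(W[...,0]>.3)&(W[...,0]<1)&(abs(W[...,1])<.6)
    k,l,st,c=cv2.connectedComponentsWithStats(m.astype(np.uint8),connectivity=4)
    print(n, "bench z", np.median(W[(d>0)&(abs(W[...,2])<.01)&(abs(W[...,0]-.6)<.2)&(abs(W[...,1])<.3)][:,2]))
    for i in range(1,k):
        if st[i,4]<80: continue
        Q=W[l==i]; zt=np.percentile(Q[:,2],98); T=Q[Q[:,2]>zt-.006]
        print(c[i].round(),st[i],"ztop %.4f"%zt,"topmid",((T[:,:2].max(0)+T[:,:2].min(0))/2).round(4),"ext",np.ptp(T[:,:2],axis=0).round(3),"full",Q[:,:2].min(0).round(3),Q[:,:2].max(0).round(3))
    h=cv2.cvtColor(p,cv2.COLOR_RGB2HSV)
    for nm,lo,hi in [("green",(45,90,30),(80,255,255)),("blue",(105,90,40),(125,255,255)),("white",(0,0,150),(180,40,255)),("black",(0,0,0),(180,255,48)),("red",(0,200,80),(4,255,255))]:
        mm=cv2.inRange(h,lo,hi); k,l,st,c=cv2.connectedComponentsWithStats(mm)
        for i in range(1,k):
            if st[i,4]>60 and 120<c[i][1]<420: print(nm,c[i].round(1),st[i], plane(n,*c[i],.075).round(3))
E
```

```text
scene bench z 3.486990869325528e-05
[581. 180.] [ 524  131  112   97 2912] ztop 0.0212 topmid [0.4736 0.5371] ext [0.301 0.086] full [0.319 0.494] [0.624 0.582]
[456. 189.] [ 414  151   85   71 2998] ztop 0.0651 topmid [0.4843 0.2608] ext [0.124 0.15 ] full [0.333 0.186] [0.546 0.353]
[356. 199.] [347 180  19  39 626] ztop 0.0872 topmid [0.4433 0.0644] ext [0.032 0.029] full [0.428 0.045] [0.464 0.082]
[187. 257.] [ 126  206  120  104 4235] ztop 0.0511 topmid [ 0.5054 -0.231 ] ext [0.045 0.041] full [ 0.369 -0.379] [ 0.573 -0.178]
[299. 245.] [ 274  212   47   65 1607] ztop 0.0658 topmid [ 0.5491 -0.0637] ext [0.053 0.05 ] full [ 0.423 -0.101] [ 0.577 -0.038]
[381. 235.] [371 215  20  40 674] ztop 0.0878 topmid [0.5464 0.0797] ext [0.032 0.029] full [0.53  0.062] [0.567 0.097]
[ 25. 273.] [   1  222   49   89 1668] ztop 0.0281 topmid [ 0.4015 -0.5617] ext [0.203 0.076] full [ 0.3 -0.6] [ 0.505 -0.523]
[480. 268.] [468 255  26  28 544] ztop 0.0472 topmid [0.6576 0.2303] ext [0.043 0.044] full [0.636 0.208] [0.679 0.252]
[569. 273.] [547 258  46  31 476] ztop 0.0206 topmid [0.7014 0.38
[... 4649 characters left out ...]
hite [ 62.7 320.1] [ 43 300  42  36 113] [0.819 0.372 0.075]
white [607.  336.9] [ 568  311   72   49 1228] [0.07  0.149 0.075]
white [ 80.  399.1] [ 41 392  77  15 918] [0.701 0.481 0.075]
black [516.5 150.8] [510 139  14  25 106] [ 0.212 -0.451  0.075]
black [166.4 175.4] [159 155  15  40 209] [ 0.921 -0.067  0.075]
black [410.8 179.6] [397 177  29   6 101] [ 0.422 -0.225  0.075]
black [131.3 202.1] [122 182  17  42 266] [0.925 0.053 0.075]
black [366.7 251.7] [360 244  15  16 192] [0.445 0.062 0.075]
black [620.6 269.8] [608 255  32  28 144] [ 0.033 -0.028  0.075]
black [ 41.8 377.5] [ 37 369  10  21  99] [0.77  0.468 0.075]
red [332.7 357.3] [ 260  296  148  125 8703] [0.427 0.313 0.075]
```

```bash
python3 - <<'E'
import cv2
a=cv2.imread("pics/scene0.png")[120:360,110:430]; cv2.imwrite("pics/sceneA.png",cv2.resize(a,None,fx=2.5,fy=2.5,interpolation=cv2.INTER_CUBIC))
a=cv2.imread("pics/side0.png")[140:320,220:460]; cv2.imwrite("pics/sideA.png",cv2.resize(a,None,fx=3.3,fy=3.3,interpolation=cv2.INTER_CUBIC))
E
```

```text
(no output)
```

View pics/sceneA.png

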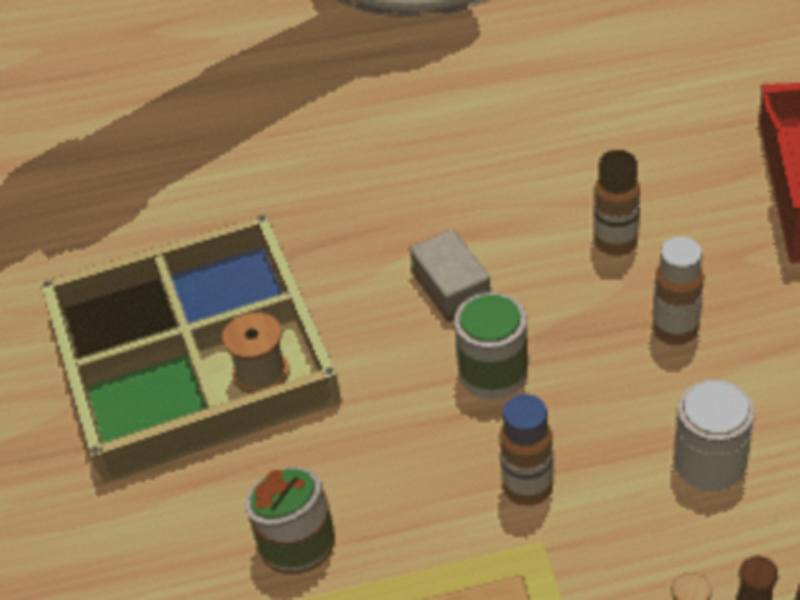

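View pics/sideA.png

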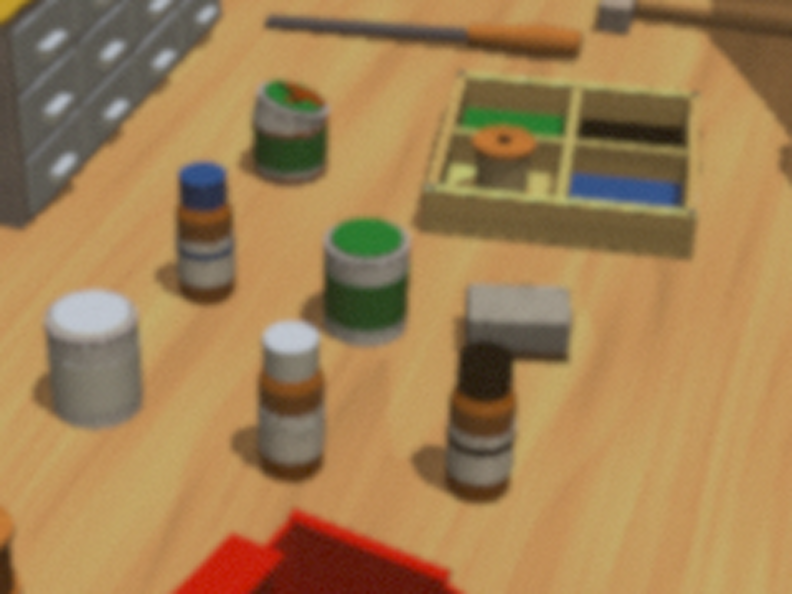

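```bash
python3 - <<'E'
from h import *
from scipy.optimize import least_squares
F={n:np.load(f"pics/{n}0.npz") for n in("scene","side")}
W={n:cloud(n,F[n]["d"]) for n in F}
A=np.concatenate([W[n][F[n]["d"]>0] for n in F])
def box(x0,x1,y0,y1,z0,z1,P=A): 
    return P[(P[:,0]>x0)&(P[:,0]<x1)&(P[:,1]>y0)&(P[:,1]<y1)&(P[:,2]>z0)&(P[:,2]<z1)]
def fit(x,y,z0,z1,R=.04):
    Q=box(x-R,x+R,y-R,y+R,z0,z1)
    s=least_squares(lambda q:np.hypot(Q[:,0]-q[0],Q[:,1]-q[1])-q[2],[x,y,.026],loss="soft_l1",f_scale=.001).x
    return s.round(4),len(Q)
for nm,x,y in [("black",.443,.066),("whiteb",.5455,.0814),("green",.549,-.062),("blue",.655,-.064),("whitet",.67,.065),("bent",.656,-.227)]:
    print(nm,[fit(x,y,a,b) for a,b in[(.012,.034),(.034,.058)]])
r=cv2.minAreaRect(box(.36,.58,-.39,-.17,.012,.036).astype(np.float32)[:,:2]); print("tray",r,cv2.boxPoints(r).round(4).tolist())
# robust: per-rotation percentiles of wall top points
Q=box(.36,.58,-.39,-.17,.028,.038); print("walltop z",np.percentile(Q[:,2],[5,50,95]))
r=cv2.minAreaRect(box(.32,.56,.18,.36,.028,.07).astype(np.float32)[:,:2]); print("bin",r,cv2.boxPoints(r).round(4).tolist())
Q=box(.32,.56,.18,.36,.055,.07); print("bin high",Q.min(0),Q.max(0))
# mats by colour, plane from depth median
for nm,lo,hi in [("green",(45,90,30),(80,255,255)),("blue",(105,90,40),(125,255,255)),("black",(0,0,0),(180,255,48))]:
  for n in F:
    h=cv2.cvtColor(F[n]["p"],cv2.COLOR_RGB2HSV); w=W[n]
    m=(cv2.inRange(h,lo,hi)>0)&(F[n]["d"]>0)&(w[...,0]>.37)&(w[...,0]<.57)&(w[...,1]>-.38)&(w[...,1]<-.17)&(w[...,2]<.02)
    q=w[m]; print(nm,n,q.mean(0).round(4),q.min(0).round(3),q.max(0).round(3),len(q))
Q=box(.6,1,-.4,-.09,.1,.3); print("cabinet",np.percentile(Q,[1,50,99],axis=0).round(3))
# lid heights by two views
for nm,a,b in [("green",(305.7,246.6),(330.7,211.7)),("bent",(225.2,318.1),(308.1,186.5)),("white b",(382.2,220.1),(307.9,241.9)),("blue cap",(319.5,284.4),(281.1,194.6))]:
    print(nm,tri(ray("scene",*a),ray("side",*b)))
E
```

```text
black [(array([0.4435, 0.0653, 0.0184]), 335), (array([0.4433, 0.0652, 0.0182]), 402)]
whiteb [(array([0.5451, 0.0818, 0.0182]), 334), (array([0.5451, 0.0816, 0.0182]), 407)]
green [(array([ 0.5486, -0.0628,  0.0263]), 441), (array([ 0.5486, -0.0628,  0.026 ]), 520)]
blue [(array([ 0.6542, -0.0644,  0.0184]), 293), (array([ 0.6544, -0.0643,  0.0181]), 367)]
whitet [(array([0.6696, 0.0654, 0.0262]), 477), (array([0.6697, 0.0655, 0.0259]), 584)]
bent [(array([ 0.657 , -0.2283,  0.0262]), 413), (array([ 0.6585, -0.2272,  0.0238]), 767)]Traceback (most recent call last):
  File "<stdin>", line 14, in <module>
cv2.error: OpenCV(4.12.0) /io/opencv/modules/imgproc/src/convhull.cpp:143: error: (-215:Assertion failed) total >= 0 && (depth == CV_32F || depth == CV_32S) in function 'convexHull'
```

```bash
python3 - <<'E'
from h import *
F={n:np.load(f"pics/{n}0.npz") for n in("scene","side")}
W={n:cloud(n,F[n]["d"]) for n in F}
A=np.concatenate([W[n][F[n]["d"]>0] for n in F])
def box(x0,x1,y0,y1,z0,z1,P=A): 
    return P[(P[:,0]>x0)&(P[:,0]<x1)&(P[:,1]>y0)&(P[:,1]<y1)&(P[:,2]>z0)&(P[:,2]<z1)]
C=lambda q:np.ascontiguousarray(q[:,:2],dtype=np.float32)
r=cv2.minAreaRect(C(box(.36,.58,-.39,-.17,.012,.036))); print("tray",r,cv2.boxPoints(r).round(4).tolist())
Q=box(.36,.58,-.39,-.17,.028,.038); print("walltop z",np.percentile(Q[:,2],[5,50,95]))
r=cv2.minAreaRect(C(box(.32,.56,.18,.36,.028,.07))); print("bin",r,cv2.boxPoints(r).round(4).tolist())
Q=box(.32,.56,.18,.36,.055,.07); print("bin high",Q.min(0),Q.max(0),Q.mean(0))
for nm,lo,hi in [("green",(45,90,30),(80,255,255)),("blue",(105,90,40),(125,255,255)),("black",(0,0,0),(180,255,48))]:
  for n in F:
    h=cv2.cvtColor(F[n]["p"],cv2.COLOR_RGB2HSV); w=W[n]
    m=(cv2.inRange(h,lo,hi)>0)&(F[n]["d"]>0)&(w[...,0]>.37)&(w[...,0]<.57)&(w[...,1]>-.38)&(w[...,1]<-.17)&(w[...,2]<.02)
    q=w[m]; print(nm,n,q.mean(0).round(4),q.min(0).round(3),q.max(0).round(3),len(q))
Q=box(.6,1,-.4,-.09,.1,.3); print("cabinet",np.percentile(Q,[1,50,99],axis=0).round(3))
for nm,a,b in [("green",(305.7,246.6),(330.7,211.7)),("bent",(225.2,318.1),(308.1,186.5)),("white b",(382.2,220.1),(307.9,241.9)),("blue cap",(319.5,284.4),(281.1,194.6))]:
    print(nm,tri(ray("scene",*a),ray("side",*b)))
E
```

```text
tray ((0.46986982226371765, -0.2762008607387543), (0.18577520549297333, 0.1866612285375595), 7.367981910705566) [[0.36579999327659607, -0.1956000030040741], [0.3896999955177307, -0.3806999921798706], [0.5740000009536743, -0.35679998993873596], [0.550000011920929, -0.17170000076293945]]
walltop z [0.02875493 0.03298715 0.03604958]
bin ((0.44243311882019043, 0.27016082406044006), (0.1417553722858429, 0.2011679708957672), 77.96519470214844) [[0.3292999863624573, 0.22179999947547913], [0.5260000228881836, 0.17990000545978546], [0.5555999875068665, 0.31850001215934753], [0.3587999939918518, 0.3605000078678131]]
bin high [0.41001382 0.18560526 0.05502642] [0.54642477 0.33978686 0.0677042 ] [0.50237165 0.25849554 0.06195085]
green scene [ 0.5081 -0.3156  0.0088] [ 0.475 -0.355  0.004] [ 0.541 -0.275  0.014] 963
green side [ 0.5229 -0.3374  0.0096] [ 0.486 -0.357  0.007] [ 0.56  -0.315  0.013] 150
blue scene [ 0.4129 -0.2447  0.0087] [ 0.382 -0.282  0.004] [ 0.442 -0.206  0.014] 676
blue side [ 0.4268 -0.2642  0.0098] [ 0.392 -0.282  0.006] [ 0.463 -0.246  0.013] 190
black scene [ 0.4229 -0.3269  0.0087] [ 0.391 -0.365  0.003] [ 0.453 -0.288  0.014] 758
black side [ 0.4387 -0.3475  0.01  ] [ 0.405 -0.359  0.007] [ 0.473 -0.334  0.014] 101
cabinet [[ 0.792 -0.397  0.105]
 [ 0.876 -0.24   0.153]
 [ 0.928 -0.091  0.191]]
green (array([ 0.54922675, -0.06270747,  0.06283647]), np.float64(0.0011263254044334848))
bent (array([ 0.64545882, -0.22142313,  0.02535902]), np.float64(0.020303803917811204))
white b (array([0.54525484, 0.08137395, 0.0855802 ]), np.float64(0.0007391693056407393))
blue cap (array([ 0.653335  , -0.06346867,  0.08182301]), np.float64(0.0030210824954189155))
```

Emit:
{"api": "jog_arm", "payload": {
  "steps": [
    {"tx": 4.6,"ty": -1.6,"jaw": 1},
    {"tx": 4.6,"ty": -1.6},
    {"tx": 4.6,"ty": -1.6},
    {"tx": 4.6,"ty": -1.6},
    {"tx": 4.6,"ty": -1.6}
  ],
  "force": 40
}}

```text
schema error: expected keys rx, ry, rz, tx, ty, tz, jaw
```

Emit:
{"api": "jog_arm", "payload": {
  "steps": [
    {"tx": 4.6,"ty": -1.6},
    {"tx": 4.6,"ty": -1.6},
    {"tx": 4.6,"ty": -1.6},
    {"tx": 4.6,"ty": -1.6},
    {"tx": 4.6,"ty": -1.6}
  ]
}}

```text
schema error: expected keys rx, ry, rz, tx, ty, tz, jaw
```

All seven keys are needed in every row.

Emit:
{"api": "jog_arm", "payload": {
  "steps": [
    {"rx": 0,"ry": 0,"rz": 0,"tx": 4.6,"ty": -1.6,"tz": 0,"jaw": 1},
    {"rx": 0,"ry": 0,"rz": 0,"tx": 4.6,"ty": -1.6,"tz": 0,"jaw": 1},
    {"rx": 0,"ry": 0,"rz": 0,"tx": 4.6,"ty": -1.6,"tz": 0,"jaw": 1},
    {"rx": 0,"ry": 0,"rz": 0,"tx": 4.6,"ty": -1.6,"tz": 0,"jaw": 1},
    {"rx": 0,"ry": 0,"rz": 0,"tx": 4.6,"ty": -1.6,"tz": 0,"jaw": 1}
  ],
  "force": 40
}}

```text
time_s: 0.65
position: [0.4356, -0.4331, 0.2311]
eef_rot: [-0.0, 0.98, 0.199, -0.0]
contact_force: [0.1, 0.3, 0.5]
gripper_width: 0.0852
```

Emit:
{"api": "jog_arm", "payload": {
  "steps": [
    {"rx": 0,"ry": 0,"rz": 0,"tx": 4.6,"ty": -1.6,"tz": 0,"jaw": 1},
    {"rx": 0,"ry": 0,"rz": 0,"tx": 4.6,"ty": -1.6,"tz": 0,"jaw": 1},
    {"rx": 0,"ry": 0,"rz": 0,"tx": 4.6,"ty": -1.6,"tz": 0,"jaw": 1},
    {"rx": 0,"ry": 0,"rz": 0,"tx": 4.6,"ty": -1.6,"tz": 0,"jaw": 1},
    {"rx": 0,"ry": 0,"rz": 0,"tx": 0,"ty": 0,"tz": 0,"jaw": 1}
  ]
}}

```text
time_s: 1.15
position: [0.585, -0.2939, 0.2315]
eef_rot: [-0.002, 0.979, 0.206, 0.003]
contact_force: [0.1, 0.9, -0.7]
gripper_width: 0.085
```

```bash
cat >> h.py <<'E'
from scipy.spatial.transform import Rotation as Rt
def pose():
    s=sensors.read_state(); q=np.array(s["eef_rot"])
    return np.array(s["position"]),Rt.from_quat(q[[1,2,3,0]]).as_matrix()
def wcloud(d,p,R):
    m=eyes.camera_model("wrist");K=np.array(m["K"]);H=np.array(m["hand_eye"])
    v,u=np.mgrid[:480,:640]; x=(u-K[0,2]);y=(v-K[1,2]);r=np.hypot(x,y)+1e-9;t=np.minimum(r/K[0,0],1.5)
    P=np.stack([np.tan(t)*x/r*d,np.tan(t)*y/r*d,d],-1)
    return (P@H[:3,:3].T+H[:3,3])@R.T+p
def go(x,y,z):
    p,R=pose(); return (R.T@(np.array([x,y,z])-p)*100).round(2)
E
python3 - <<'E'
from h import *
p,R=pose(); im,d=eyes.snapshot("wrist"); cv2.imwrite("pics/w1.png",im[:,:,::-1])
W=wcloud(d,p,R); m=d>0
from scipy.optimize import least_squares
def fit(x,y,z0,z1,Rr=.04):
    Q=W[m&(abs(W[...,0]-x)<Rr)&(abs(W[...,1]-y)<Rr)&(W[...,2]>z0)&(W[...,2]<z1)]
    return least_squares(lambda q:np.hypot(Q[:,0]-q[0],Q[:,1]-q[1])-q[2],[x,y,.026],loss="soft_l1",f_scale=.001).x.round(4),len(Q)
print(fit(.657,-.228,.012,.034)); 
Q=W[m&(abs(W[...,0]-.657)<.04)&(abs(W[...,1]+.228)<.04)&(W[...,2]>.045)]; print(Q.mean(0),Q.max(0),Q.min(0))
print("bench",np.median(W[m&(abs(W[...,2])<.015)][:,2]), pose()[0], go(.657,-.228,.09))
E
```

```text
(array([ 0.6546, -0.226 ,  0.029 ]), 8)
[ 0.65474836 -0.22993218  0.05950972] [ 0.68181261 -0.20348471  0.06705454] [ 0.62906363 -0.25552307  0.04505692]
bench 0.0010773269553056297 [ 0.58211238 -0.29803732  0.23110562] [ 9.63 -3.4  14.14]
```

View pics/w1.png

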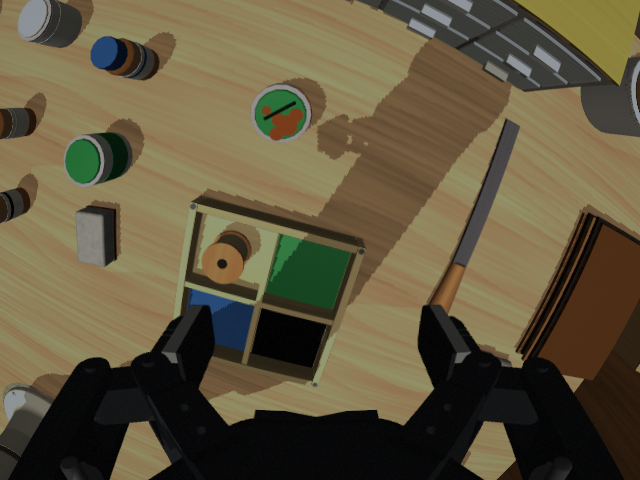

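Emit:
{"api": "jog_arm", "payload": {
  "steps": [
    {"rx": 0,"ry": 0,"rz": 0,"tx": 4.0,"ty": -1.4,"tz": 1,"jaw": 1},
    {"rx": 0,"ry": 0,"rz": 0,"tx": 4.0,"ty": -1.4,"tz": 1,"jaw": 1},
    {"rx": 0,"ry": 0,"rz": 0,"tx": 1.6,"ty": -0.6,"tz": 4,"jaw": 1},
    {"rx": 0,"ry": 0,"rz": 0,"tx": 0,"ty": 0,"tz": 4,"jaw": 1},
    {"rx": 0,"ry": 0,"rz": 0,"tx": 0,"ty": 0,"tz": 2,"jaw": 1}
  ]
}}

```text
time_s: 1.7
position: [0.6511, -0.2349, 0.1067]
eef_rot: [-0.001, 0.98, 0.2, -0.003]
contact_force: [-1.4, -0.2, -0.7]
gripper_width: 0.0854
```

Emit:
{"api": "jog_arm", "payload": {
  "steps": [
    {"rx": 0,"ry": 0,"rz": 0,"tx": 0,"ty": 0,"tz": 0,"jaw": 1},
    {"rx": 0,"ry": 0,"rz": 0,"tx": 0,"ty": 0,"tz": 0,"jaw": 1}
  ]
}}

```text
time_s: 1.9
position: [0.6534, -0.2363, 0.1114]
eef_rot: [0.0, 0.98, 0.199, -0.0]
contact_force: [0.7, 0.8, 0.6]
gripper_width: 0.0854
```

```bash
python3 - <<'E'
from h import *
print(pose(),go(.657,-.228,.008)); im,d=eyes.snapshot("wrist"); cv2.imwrite("pics/w2.png",im[:,:,::-1])
E
```

```text
(array([ 0.65343172, -0.23632857,  0.1113847 ]), array([[ 9.20996598e-01,  3.89569994e-01, -6.97622934e-04],
       [ 3.89569912e-01, -9.20996861e-01, -2.55548267e-04],
       [-7.42062469e-04, -3.64138199e-05, -9.99999724e-01]])) [ 0.66 -0.63 10.34]
```

View pics/w2.png

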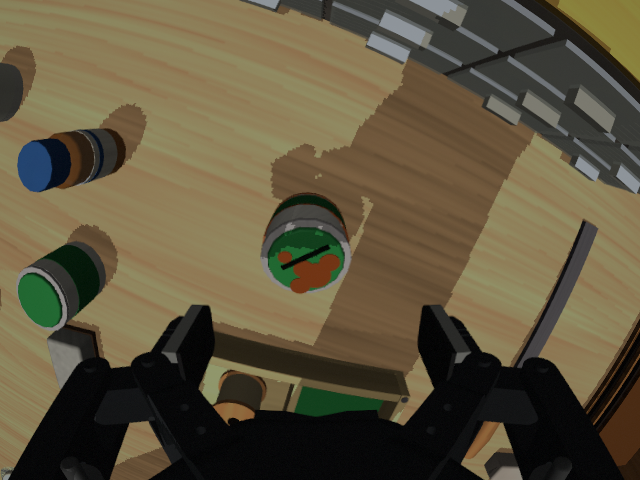

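Emit:
{"api": "jog_arm", "payload": {
  "steps": [
    {"rx": 0,"ry": 0,"rz": 0,"tx": 0.65,"ty": -0.6,"tz": 2,"jaw": 1},
    {"rx": 0,"ry": 0,"rz": 0,"tx": 0,"ty": 0,"tz": 3,"jaw": 1},
    {"rx": 0,"ry": 0,"rz": 0,"tx": 0,"ty": 0,"tz": 3,"jaw": 1},
    {"rx": 0,"ry": 0,"rz": 0,"tx": 0,"ty": 0,"tz": 2.2,"jaw": 1},
    {"rx": 0,"ry": 0,"rz": 0,"tx": 0,"ty": 0,"tz": 0,"jaw": 1}
  ]
}}

```text
time_s: 2.45
position: [0.6561, -0.2273, 0.0079]
eef_rot: [-0.001, 0.98, 0.199, -0.001]
contact_force: [-1.2, 0.3, -0.3]
gripper_width: 0.0853
```

Emit:
{"api": "jog_arm", "payload": {
  "steps": [
    {"rx": 0,"ry": 0,"rz": 0,"tx": 0,"ty": 0,"tz": 0,"jaw": 0.5},
    {"rx": 0,"ry": 0,"rz": 0,"tx": 0,"ty": 0,"tz": 0,"jaw": 0.4},
    {"rx": 0,"ry": 0,"rz": 0,"tx": 0,"ty": 0,"tz": 0,"jaw": 0.3},
    {"rx": 0,"ry": 0,"rz": 0,"tx": 0,"ty": 0,"tz": 0,"jaw": 0.2},
    {"rx": 0,"ry": 0,"rz": 0,"tx": 0,"ty": 0,"tz": 0,"jaw": 0.2}
  ]
}}

```text
time_s: 2.95
position: [0.6598, -0.2276, 0.0124]
eef_rot: [0.001, 0.98, 0.199, 0.002]
contact_force: [-0.4, -0.3, 6.2]
gripper_width: 0.0508
```

Emit:
{"api": "jog_arm", "payload": {
  "steps": [
    {"rx": 0,"ry": 0,"rz": 0,"tx": 0,"ty": 0,"tz": 0,"jaw": 0.2},
    {"rx": 0,"ry": 0,"rz": 0,"tx": 0,"ty": 0,"tz": -1,"jaw": 0.2},
    {"rx": 0,"ry": 0,"rz": 0,"tx": 0,"ty": 0,"tz": -3,"jaw": 0.2},
    {"rx": 0,"ry": 0,"rz": 0,"tx": 0,"ty": 0,"tz": -4,"jaw": 0.2},
    {"rx": 0,"ry": 0,"rz": 0,"tx": 0,"ty": 0,"tz": 0,"jaw": 0.2}
  ]
}}

```text
time_s: 3.45
position: [0.6622, -0.2277, 0.0967]
eef_rot: [0.003, 0.98, 0.2, 0.005]
contact_force: [1.6, 0.7, -1.3]
gripper_width: 0.0509
```

```bash
python3 - <<'E'
from h import *
print(go(.446,.27,.16)); im,d=eyes.snapshot("wrist"); cv2.imwrite("pics/w3.png",im[:,:,::-1])
s=sensors.read_state();print(s["gripper_width"],s["contact_force"],s["joint_pos"],s["position"])
E
```

```text
[ -0.38 -54.21  -6.71]
0.05071764751874016 [ 0.26364155 -0.57125602 -1.72882778] [ 0.61131882  0.73945079 -0.48108129  1.52035877  0.38823898  0.96995887
 -1.15056199] [ 0.66055948 -0.22743414  0.09402695]
```

View pics/w3.png

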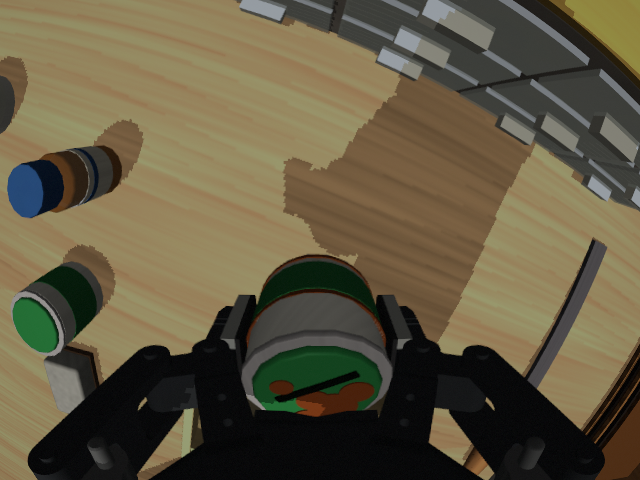

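Emit:
{"api": "jog_arm", "payload": {
  "steps": [
    {"rx": 0,"ry": 0,"rz": 0,"tx": 0,"ty": 0,"tz": -4,"jaw": 0.2},
    {"rx": 0,"ry": 0,"rz": 0,"tx": 0,"ty": -1.2,"tz": -4,"jaw": 0.2},
    {"rx": 0,"ry": 0,"rz": 0,"tx": 0,"ty": -4.6,"tz": -1,"jaw": 0.2},
    {"rx": 0,"ry": 0,"rz": 0,"tx": 0,"ty": -4.6,"tz": 0,"jaw": 0.2},
    {"rx": 0,"ry": 0,"rz": 0,"tx": 0,"ty": -4.6,"tz": 0,"jaw": 0.2}
  ]
}}

```text
time_s: 4.0
position: [0.5977, -0.0876, 0.1793]
eef_rot: [-0.0, 0.98, 0.199, -0.0]
contact_force: [0.1, 1.6, -0.6]
gripper_width: 0.0506
```

Emit:
{"api": "jog_arm", "payload": {
  "steps": [
    {"rx": 0,"ry": 0,"rz": 0,"tx": 0,"ty": -4.7,"tz": 0,"jaw": 0.2},
    {"rx": 0,"ry": 0,"rz": 0,"tx": 0,"ty": -4.7,"tz": 0,"jaw": 0.2},
    {"rx": 0,"ry": 0,"rz": 0,"tx": 0,"ty": -4.7,"tz": 0,"jaw": 0.2},
    {"rx": 0,"ry": 0,"rz": 0,"tx": 0,"ty": -4.7,"tz": 0,"jaw": 0.2},
    {"rx": 0,"ry": 0,"rz": 0,"tx": 0,"ty": -4.7,"tz": 0,"jaw": 0.2}
  ]
}}

```text
time_s: 4.5
position: [0.5053, 0.1286, 0.1789]
eef_rot: [0.0, 0.98, 0.199, -0.001]
contact_force: [0.6, 0.8, -2.1]
gripper_width: 0.0506
```

Emit:
{"api": "jog_arm", "payload": {
  "steps": [
    {"rx": 0,"ry": 0,"rz": 0,"tx": 0,"ty": -4.7,"tz": 0,"jaw": 0.2},
    {"rx": 0,"ry": 0,"rz": 0,"tx": 0,"ty": -4.7,"tz": 0,"jaw": 0.2},
    {"rx": 0,"ry": 0,"rz": 0,"tx": 0,"ty": 0,"tz": 0,"jaw": 0.2},
    {"rx": 0,"ry": 0,"rz": 0,"tx": 0,"ty": 0,"tz": 0,"jaw": 0.2},
    {"rx": 0,"ry": 0,"rz": 0,"tx": 0,"ty": 0,"tz": 0,"jaw": 0.2}
  ]
}}

```text
time_s: 5.0
position: [0.4703, 0.2126, 0.1788]
eef_rot: [0.001, 0.98, 0.199, -0.001]
contact_force: [0.5, -0.5, -1.5]
gripper_width: 0.0503
```

```bash
python3 - <<'E'
from h import *
print(pose(),go(.446,.27,.10)); im,d=eyes.snapshot("wrist"); cv2.imwrite("pics/w4.png",im[:,:,::-1])
im,d=eyes.snapshot("side"); cv2.imwrite("pics/s4.png",im[:,:,::-1])
E
```

```text
(array([0.47032981, 0.21256864, 0.17879347]), array([[ 9.20805109e-01,  3.90022190e-01, -8.01669990e-04],
       [ 3.90021017e-01, -9.20805026e-01, -1.30746200e-03],
       [-1.24812095e-03,  8.91249540e-04, -9.99998824e-01]])) [ 0.01 -6.24  7.87]
```

View pics/w4.png

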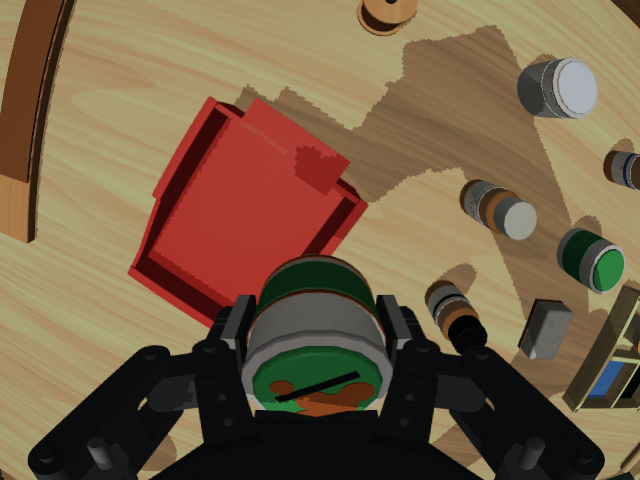

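View pics/s4.png

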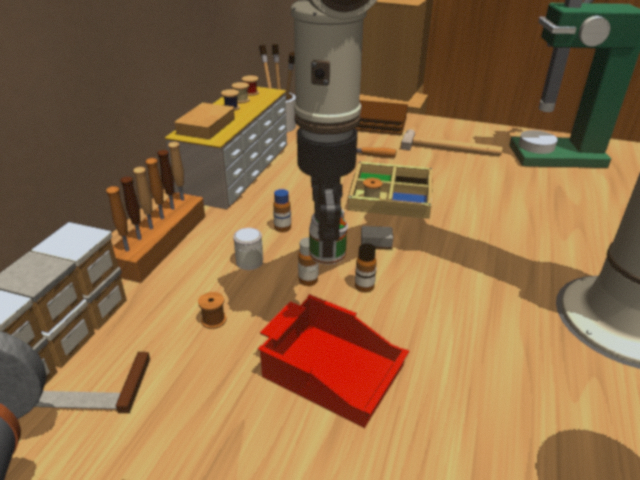

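Emit:
{"api": "jog_arm", "payload": {
  "steps": [
    {"rx": 0,"ry": 0,"rz": 0,"tx": 0,"ty": -3.1,"tz": 0,"jaw": 0.2},
    {"rx": 0,"ry": 0,"rz": 0,"tx": 0,"ty": -3.1,"tz": 0,"jaw": 0.2},
    {"rx": 0,"ry": 0,"rz": 0,"tx": 0,"ty": 0,"tz": 3,"jaw": 0.2},
    {"rx": 0,"ry": 0,"rz": 0,"tx": 0,"ty": 0,"tz": 4,"jaw": 0.2},
    {"rx": 0,"ry": 0,"rz": 0,"tx": 0,"ty": 0,"tz": 3,"jaw": 0.2}
  ]
}}

```text
time_s: 5.6
position: [0.4465, 0.2693, 0.0775]
eef_rot: [0.0, 0.98, 0.198, -0.0]
contact_force: [0.1, -0.6, -1.7]
gripper_width: 0.0506
```

Emit:
{"api": "jog_arm", "payload": {
  "steps": [
    {"rx": 0,"ry": 0,"rz": 0,"tx": 0,"ty": 0,"tz": 2.5,"jaw": 0.2},
    {"rx": 0,"ry": 0,"rz": 0,"tx": 0,"ty": 0,"tz": 2,"jaw": 0.2},
    {"rx": 0,"ry": 0,"rz": 0,"tx": 0,"ty": 0,"tz": 0.4,"jaw": 0.2},
    {"rx": 0,"ry": 0,"rz": 0,"tx": 0,"ty": 0,"tz": 0,"jaw": 0.2}
  ]
}}

```text
time_s: 6.0
position: [0.4461, 0.27, 0.0298]
eef_rot: [0.0, 0.98, 0.199, -0.001]
contact_force: [0.6, -0.6, -1.8]
gripper_width: 0.0508
```

```bash
python3 - <<'E'
from h import *
print(pose()[0]); im,d=eyes.snapshot("wrist"); cv2.imwrite("pics/w5.png",im[:,:,::-1])
im,d=eyes.snapshot("scene"); cv2.imwrite("pics/s5.png",im[:,:,::-1])
E
```

```text
[0.44612758 0.26996781 0.02976427]
```

View pics/w5.png

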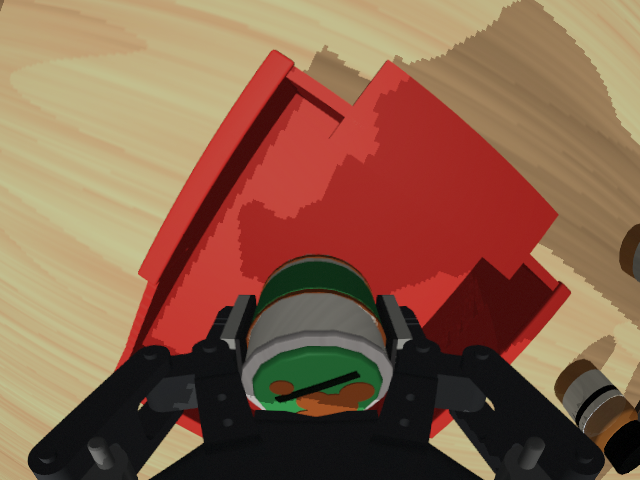

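View pics/s5.png

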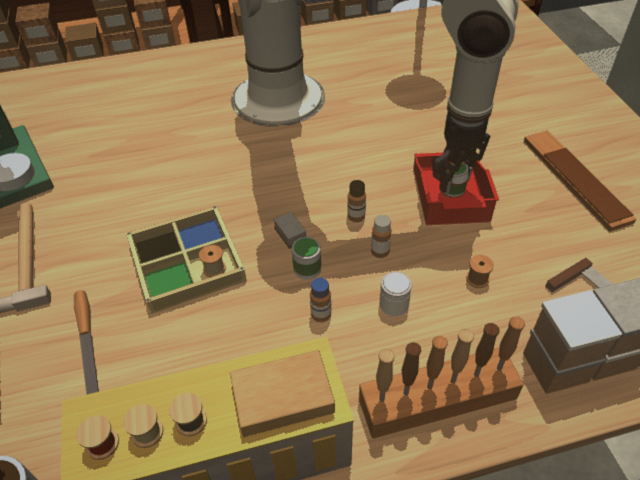

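Emit:
{"api": "jog_arm", "payload": {
  "steps": [
    {"rx": 0,"ry": 0,"rz": 0,"tx": 0,"ty": 0,"tz": 1.1,"jaw": 0.2},
    {"rx": 0,"ry": 0,"rz": 0,"tx": 0,"ty": 0,"tz": 0,"jaw": 0.2},
    {"rx": 0,"ry": 0,"rz": 0,"tx": 0,"ty": 0,"tz": 0,"jaw": 0.8},
    {"rx": 0,"ry": 0,"rz": 0,"tx": 0,"ty": 0,"tz": 0,"jaw": 0.8},
    {"rx": 0,"ry": 0,"rz": 0,"tx": 0,"ty": 0,"tz": 0,"jaw": 0.8}
  ]
}}

```text
time_s: 6.6
position: [0.4464, 0.2713, 0.0197]
eef_rot: [-0.0, 0.98, 0.2, 0.0]
contact_force: [-0.6, -0.6, -0.3]
gripper_width: 0.0681
```

Emit:
{"api": "jog_arm", "payload": {
  "steps": [
    {"rx": 0,"ry": 0,"rz": 0,"tx": 0,"ty": 0,"tz": -2,"jaw": 0.8},
    {"rx": 0,"ry": 0,"rz": 0,"tx": 0,"ty": 0,"tz": -4,"jaw": 0.8},
    {"rx": 0,"ry": 0,"rz": 0,"tx": 0,"ty": 0,"tz": -4,"jaw": 1},
    {"rx": 0,"ry": 0,"rz": 0,"tx": 0,"ty": 0,"tz": -4,"jaw": 1},
    {"rx": 0,"ry": 0,"rz": 0,"tx": 0,"ty": 0,"tz": 0,"jaw": 1}
  ]
}}

```text
time_s: 7.1
position: [0.4492, 0.2737, 0.1649]
eef_rot: [-0.001, 0.98, 0.2, 0.005]
contact_force: [0.4, 0.6, 0.2]
gripper_width: 0.0856
```

```bash
python3 - <<'E'
from h import *
print(pose()[0],go(.4433,.0655,.14)); im,d=eyes.snapshot("scene"); cv2.imwrite("pics/s6.png",im[:,:,::-1])
E
```

```text
[0.44922913 0.27368408 0.16490887] [-8.72 18.93  2.39]
```

View pics/s6.png

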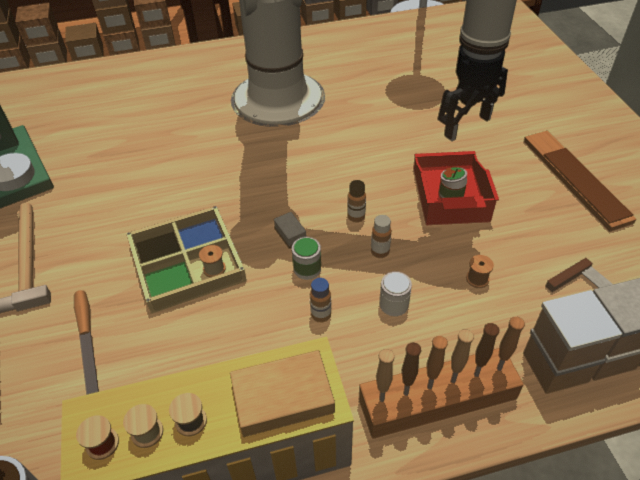

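Emit:
{"api": "jog_arm", "payload": {
  "steps": [
    {"rx": 0,"ry": 0,"rz": 0,"tx": -1.75,"ty": 3.8,"tz": 0,"jaw": 1},
    {"rx": 0,"ry": 0,"rz": 0,"tx": -1.75,"ty": 3.8,"tz": 0,"jaw": 1},
    {"rx": 0,"ry": 0,"rz": 0,"tx": -1.75,"ty": 3.8,"tz": 0,"jaw": 1},
    {"rx": 0,"ry": 0,"rz": 0,"tx": -1.75,"ty": 3.8,"tz": 0,"jaw": 1},
    {"rx": 0,"ry": 0,"rz": 0,"tx": -1.75,"ty": 3.8,"tz": 0,"jaw": 1}
  ]
}}

```text
time_s: 7.65
position: [0.4387, 0.0601, 0.1584]
eef_rot: [-0.0, 0.98, 0.2, -0.001]
contact_force: [0.9, -0.3, -0.4]
gripper_width: 0.0855
```

Emit:
{"api": "jog_arm", "payload": {
  "steps": [
    {"rx": 0,"ry": 0,"rz": 0,"tx": 0,"ty": 0,"tz": 1.5,"jaw": 1},
    {"rx": 0,"ry": 0,"rz": 0,"tx": 0,"ty": 0,"tz": 0,"jaw": 1},
    {"rx": 0,"ry": 0,"rz": 0,"tx": 0,"ty": 0,"tz": 0,"jaw": 1},
    {"rx": 0,"ry": 0,"rz": 0,"tx": 0,"ty": 0,"tz": 0,"jaw": 1}
  ]
}}

```text
time_s: 8.05
position: [0.4398, 0.0634, 0.1444]
eef_rot: [-0.0, 0.98, 0.201, 0.0]
contact_force: [0.4, 0.4, -0.0]
gripper_width: 0.0853
```

```bash
python3 - <<'E'
from h import *
print(pose()[0],go(.4433,.0655,.03)); im,d=eyes.snapshot("wrist"); cv2.imwrite("pics/w7.png",im[:,:,::-1])
E
```

```text
[0.43979749 0.06336949 0.14444626] [ 0.4  -0.05 11.44]
```

View pics/w7.png

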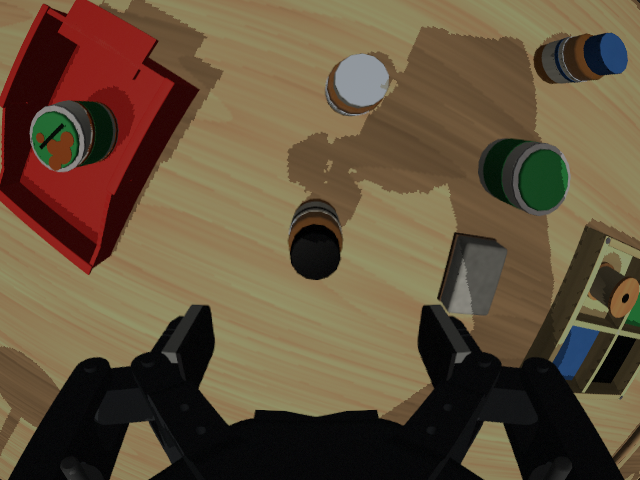

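Emit:
{"api": "jog_arm", "payload": {
  "steps": [
    {"rx": 0,"ry": 0,"rz": 0,"tx": 0.4,"ty": 0,"tz": 2,"jaw": 1},
    {"rx": 0,"ry": 0,"rz": 0,"tx": 0,"ty": 0,"tz": 3.5,"jaw": 1},
    {"rx": 0,"ry": 0,"rz": 0,"tx": 0,"ty": 0,"tz": 3.5,"jaw": 1},
    {"rx": 0,"ry": 0,"rz": 0,"tx": 0,"ty": 0,"tz": 2.4,"jaw": 1},
    {"rx": 0,"ry": 0,"rz": 0,"tx": 0,"ty": 0,"tz": 0,"jaw": 1}
  ]
}}

```text
time_s: 8.6
position: [0.4411, 0.0643, 0.0281]
eef_rot: [-0.001, 0.98, 0.201, -0.003]
contact_force: [-0.2, 0.7, 0.5]
gripper_width: 0.0853
```

Emit:
{"api": "jog_arm", "payload": {
  "steps": [
    {"rx": 0,"ry": 0,"rz": 0,"tx": 0,"ty": 0,"tz": 0,"jaw": 0.4},
    {"rx": 0,"ry": 0,"rz": 0,"tx": 0,"ty": 0,"tz": 0,"jaw": 0.2},
    {"rx": 0,"ry": 0,"rz": 0,"tx": 0,"ty": 0,"tz": 0,"jaw": 0.1},
    {"rx": 0,"ry": 0,"rz": 0,"tx": 0,"ty": 0,"tz": 0,"jaw": 0.1},
    {"rx": 0,"ry": 0,"rz": 0,"tx": 0,"ty": 0,"tz": 0,"jaw": 0.1}
  ]
}}

```text
time_s: 9.1
position: [0.4448, 0.0637, 0.0318]
eef_rot: [0.0, 0.98, 0.2, 0.001]
contact_force: [-1.8, 0.3, 7.6]
gripper_width: 0.0345
```

Emit:
{"api": "jog_arm", "payload": {
  "steps": [
    {"rx": 0,"ry": 0,"rz": 0,"tx": 0,"ty": 0,"tz": 0,"jaw": 0.1},
    {"rx": 0,"ry": 0,"rz": 0,"tx": 0,"ty": 0,"tz": 0,"jaw": 0.1}
  ]
}}

```text
time_s: 9.3
position: [0.4448, 0.0637, 0.0318]
eef_rot: [0.0, 0.98, 0.2, 0.001]
contact_force: [-2.2, 0.8, 7.1]
gripper_width: 0.0345
```

Emit:
{"api": "jog_arm", "payload": {
  "steps": [
    {"rx": 0,"ry": 0,"rz": 0,"tx": 0,"ty": 0,"tz": -1,"jaw": 0.1},
    {"rx": 0,"ry": 0,"rz": 0,"tx": 0,"ty": 0,"tz": -3,"jaw": 0.1},
    {"rx": 0,"ry": 0,"rz": 0,"tx": 0,"ty": 0,"tz": -4,"jaw": 0.1},
    {"rx": 0,"ry": 0,"rz": 0,"tx": 0,"ty": 0,"tz": -4,"jaw": 0.1},
    {"rx": 0,"ry": 0,"rz": 0,"tx": 0,"ty": 0,"tz": 0,"jaw": 0.1}
  ]
}}

```text
time_s: 9.8
position: [0.4472, 0.0642, 0.1556]
eef_rot: [0.001, 0.98, 0.2, 0.005]
contact_force: [0.3, 0.1, -1.5]
gripper_width: 0.0348
```

```bash
python3 - <<'E'
from h import *
print(pose(),sensors.read_state()["contact_force"],go(.4336,-.3233,.15)); im,d=eyes.snapshot("wrist"); cv2.imwrite("pics/w8.png",im[:,:,::-1])
E
```

```text
(array([0.44721526, 0.06418938, 0.15564986]), array([[ 9.20308484e-01,  3.91069263e-01,  9.85525458e-03],
       [ 3.91090409e-01, -9.20352234e-01, -2.38545720e-04],
       [ 8.97701768e-03,  4.07383119e-03, -9.99951407e-01]])) [ 0.30263969  0.05074673 -1.50239775] [-16.41  35.13   0.56]
```

View pics/w8.png

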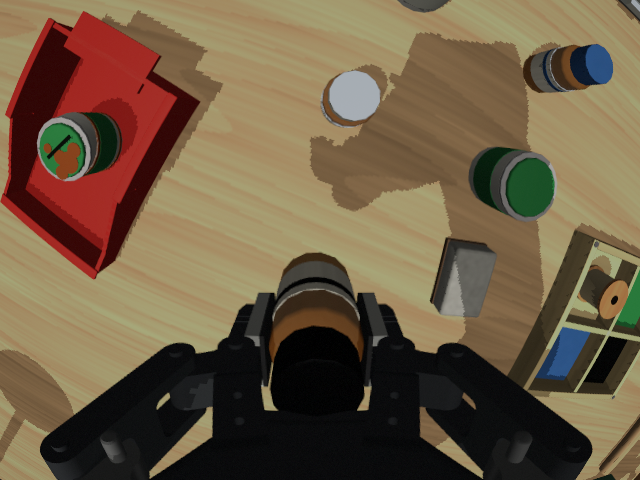

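Emit:
{"api": "jog_arm", "payload": {
  "steps": [
    {"rx": 0,"ry": 0,"rz": 0,"tx": -2.05,"ty": 4.39,"tz": 0,"jaw": 0.1},
    {"rx": 0,"ry": 0,"rz": 0,"tx": -2.05,"ty": 4.39,"tz": 0,"jaw": 0.1},
    {"rx": 0,"ry": 0,"rz": 0,"tx": -2.05,"ty": 4.39,"tz": 0,"jaw": 0.1},
    {"rx": 0,"ry": 0,"rz": 0,"tx": -2.05,"ty": 4.39,"tz": 0,"jaw": 0.1},
    {"rx": 0,"ry": 0,"rz": 0,"tx": -2.05,"ty": 4.39,"tz": 0,"jaw": 0.1}
  ]
}}

```text
time_s: 10.35
position: [0.4335, -0.1803, 0.1496]
eef_rot: [-0.0, 0.98, 0.2, -0.001]
contact_force: [0.7, 1.0, -1.0]
gripper_width: 0.0345
```

Emit:
{"api": "jog_arm", "payload": {
  "steps": [
    {"rx": 0,"ry": 0,"rz": 0,"tx": -2.05,"ty": 4.39,"tz": 0,"jaw": 0.1},
    {"rx": 0,"ry": 0,"rz": 0,"tx": -2.05,"ty": 4.39,"tz": 0,"jaw": 0.1},
    {"rx": 0,"ry": 0,"rz": 0,"tx": -2.05,"ty": 4.39,"tz": 0,"jaw": 0.1},
    {"rx": 0,"ry": 0,"rz": 0,"tx": 0,"ty": 0,"tz": 0,"jaw": 0.1},
    {"rx": 0,"ry": 0,"rz": 0,"tx": 0,"ty": 0,"tz": 0,"jaw": 0.1}
  ]
}}

```text
time_s: 10.85
position: [0.4283, -0.3246, 0.1489]
eef_rot: [-0.001, 0.98, 0.198, -0.001]
contact_force: [-0.3, 1.8, -2.5]
gripper_width: 0.0348
```

```bash
python3 - <<'E'
from h import *
print(pose(),go(.4336,-.3233,.045)); im,d=eyes.snapshot("wrist"); cv2.imwrite("pics/w9.png",im[:,:,::-1])
im,d=eyes.snapshot("side"); cv2.imwrite("pics/s9.png",im[:,:,::-1])
E
```

```text
(array([ 0.4283174 , -0.32463179,  0.14894228]), array([[ 0.92172501,  0.38783903, -0.00197228],
       [ 0.38784245, -0.9217239 ,  0.00181452],
       [-0.00111415, -0.00243743, -0.99999641]])) [ 0.55  0.11 10.39]
```

View pics/w9.png

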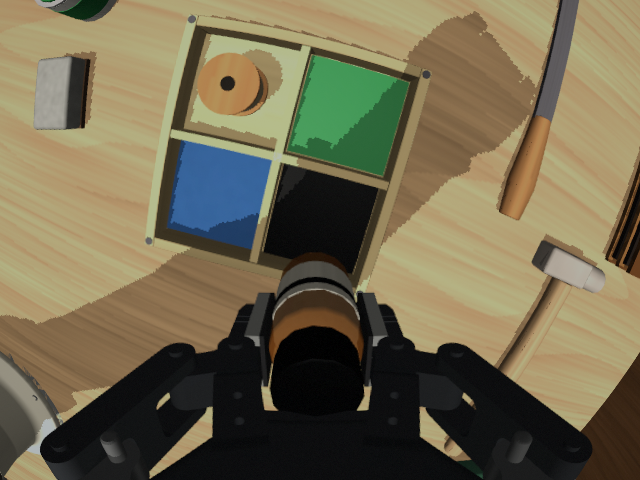

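View pics/s9.png

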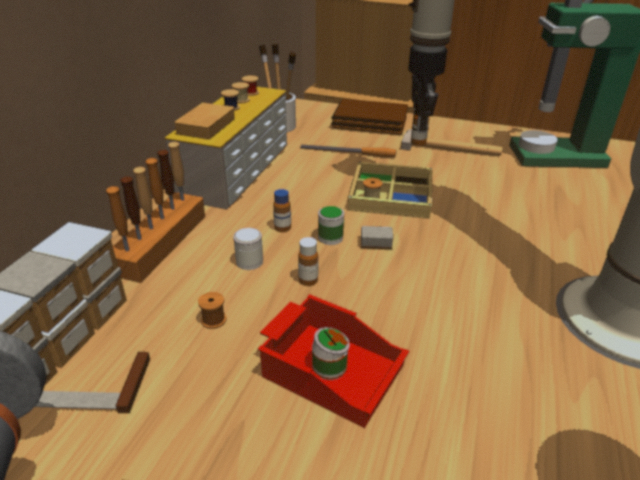

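Emit:
{"api": "jog_arm", "payload": {
  "steps": [
    {"rx": 0,"ry": 0,"rz": 0,"tx": 0.5,"ty": 0.1,"tz": 2,"jaw": 0.1},
    {"rx": 0,"ry": 0,"rz": 0,"tx": 0,"ty": 0,"tz": 3.5,"jaw": 0.1},
    {"rx": 0,"ry": 0,"rz": 0,"tx": 0,"ty": 0,"tz": 2.5,"jaw": 0.1},
    {"rx": 0,"ry": 0,"rz": 0,"tx": 0,"ty": 0,"tz": 1.5,"jaw": 0.1},
    {"rx": 0,"ry": 0,"rz": 0,"tx": 0,"ty": 0,"tz": 0,"jaw": 0.1}
  ]
}}

```text
time_s: 11.45
position: [0.4338, -0.3203, 0.0534]
eef_rot: [-0.002, 0.98, 0.201, -0.001]
contact_force: [-0.2, -0.2, -0.8]
gripper_width: 0.0348
```

Emit:
{"api": "jog_arm", "payload": {
  "steps": [
    {"rx": 0,"ry": 0,"rz": 0,"tx": 0,"ty": 0,"tz": 0.4,"jaw": 0.1},
    {"rx": 0,"ry": 0,"rz": 0,"tx": 0,"ty": 0,"tz": 0.3,"jaw": 0.1},
    {"rx": 0,"ry": 0,"rz": 0,"tx": 0,"ty": 0,"tz": 0.2,"jaw": 0.1},
    {"rx": 0,"ry": 0,"rz": 0,"tx": 0,"ty": 0,"tz": 0,"jaw": 0.1}
  ]
}}

```text
time_s: 11.85
position: [0.4351, -0.3231, 0.0468]
eef_rot: [0.0, 0.98, 0.199, 0.0]
contact_force: [0.9, 0.7, -1.1]
gripper_width: 0.035
```

```bash
python3 - <<'E'
from h import *
print(pose()[0],sensors.read_state()["contact_force"]); 
im,d=eyes.snapshot("scene"); cv2.imwrite("pics/s10.png",cv2.resize(im[140:320,100:340,::-1],None,fx=3,fy=3,interpolation=cv2.INTER_CUBIC))
E
```

```text
[ 0.43514708 -0.3231272   0.04677508] [ 0.88765698  0.74254053 -1.13612265]
```

View pics/s10.png

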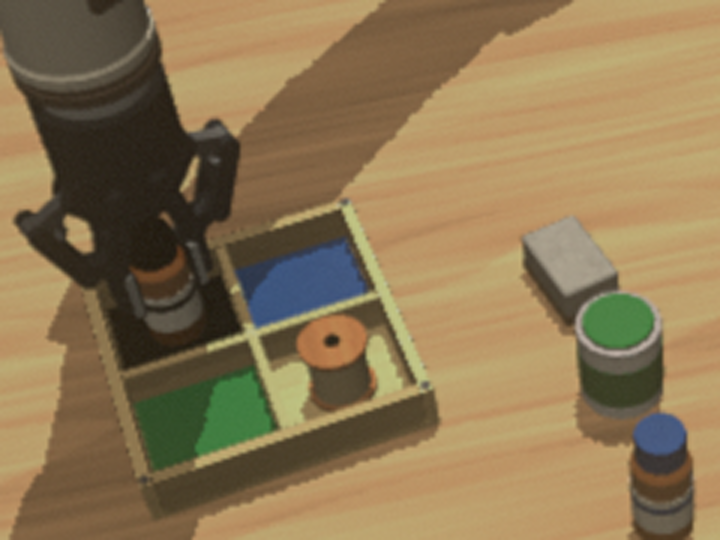

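Emit:
{"api": "jog_arm", "payload": {
  "steps": [
    {"rx": 0,"ry": 0,"rz": 0,"tx": 0,"ty": 0,"tz": 0.2,"jaw": 0.1},
    {"rx": 0,"ry": 0,"rz": 0,"tx": 0,"ty": 0,"tz": 0.2,"jaw": 0.1},
    {"rx": 0,"ry": 0,"rz": 0,"tx": 0,"ty": 0,"tz": 0,"jaw": 0.1}
  ]
}}

```text
time_s: 12.2
position: [0.4347, -0.3227, 0.0421]
eef_rot: [-0.0, 0.98, 0.2, -0.0]
contact_force: [0.7, 0.6, -1.3]
gripper_width: 0.0346
```

Emit:
{"api": "jog_arm", "payload": {
  "steps": [
    {"rx": 0,"ry": 0,"rz": 0,"tx": 0,"ty": 0,"tz": 0.15,"jaw": 0.1},
    {"rx": 0,"ry": 0,"rz": 0,"tx": 0,"ty": 0,"tz": 0,"jaw": 0.1},
    {"rx": 0,"ry": 0,"rz": 0,"tx": 0,"ty": 0,"tz": 0,"jaw": 0.1}
  ]
}}

```text
time_s: 12.5
position: [0.435, -0.3229, 0.0409]
eef_rot: [0.0, 0.98, 0.2, 0.0]
contact_force: [-0.2, -0.6, 0.9]
gripper_width: 0.0347
```

Contact: the force turned positive at TCP 0.041, as predicted. I'll release, opening only part way.

Emit:
{"api": "jog_arm", "payload": {
  "steps": [
    {"rx": 0,"ry": 0,"rz": 0,"tx": 0,"ty": 0,"tz": 0,"jaw": 0.5},
    {"rx": 0,"ry": 0,"rz": 0,"tx": 0,"ty": 0,"tz": 0,"jaw": 0.65},
    {"rx": 0,"ry": 0,"rz": 0,"tx": 0,"ty": 0,"tz": 0,"jaw": 0.65},
    {"rx": 0,"ry": 0,"rz": 0,"tx": 0,"ty": 0,"tz": 0,"jaw": 0.65}
  ]
}}

```text
time_s: 12.9
position: [0.435, -0.3229, 0.0408]
eef_rot: [0.0, 0.98, 0.2, 0.0]
contact_force: [-0.1, -0.8, 0.1]
gripper_width: 0.0557
```

Emit:
{"api": "jog_arm", "payload": {
  "steps": [
    {"rx": 0,"ry": 0,"rz": 0,"tx": 0,"ty": 0,"tz": -2,"jaw": 0.65},
    {"rx": 0,"ry": 0,"rz": 0,"tx": 0,"ty": 0,"tz": -4,"jaw": 0.65},
    {"rx": 0,"ry": 0,"rz": 0,"tx": 0,"ty": 0,"tz": -4,"jaw": 1},
    {"rx": 0,"ry": 0,"rz": 0,"tx": 0,"ty": 0,"tz": -3,"jaw": 1},
    {"rx": 0,"ry": 0,"rz": 0,"tx": 0,"ty": 0,"tz": 0,"jaw": 1}
  ]
}}

```text
time_s: 13.4
position: [0.4378, -0.3246, 0.1755]
eef_rot: [0.003, 0.98, 0.2, 0.003]
contact_force: [-0.6, -0.4, 0.2]
gripper_width: 0.0857
```

```bash
python3 - <<'E'
from h import *
print(pose()[0],go(.6543,-.0643,.165)); im,d=eyes.snapshot("side"); cv2.imwrite("pics/s11.png",im[:,:,::-1])
E
```

```text
[ 0.43784431 -0.32459015  0.17551703] [ 30.1  -15.5    1.05]
```

View pics/s11.png

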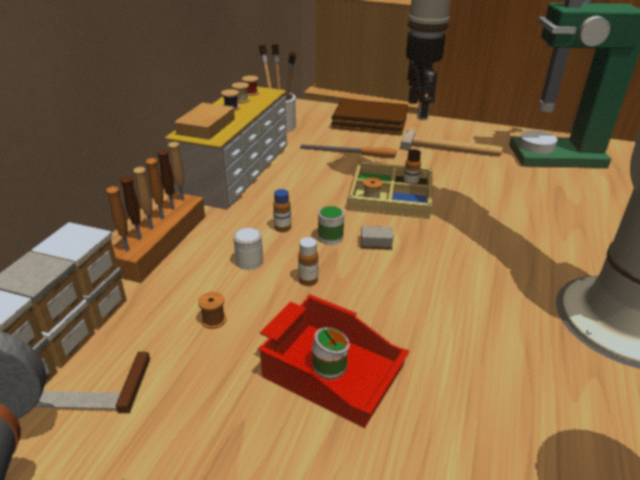

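Emit:
{"api": "jog_arm", "payload": {
  "steps": [
    {"rx": 0,"ry": 0,"rz": 0,"tx": 4.3,"ty": -2.2,"tz": 0,"jaw": 1},
    {"rx": 0,"ry": 0,"rz": 0,"tx": 4.3,"ty": -2.2,"tz": 0,"jaw": 1},
    {"rx": 0,"ry": 0,"rz": 0,"tx": 4.3,"ty": -2.2,"tz": 0,"jaw": 1},
    {"rx": 0,"ry": 0,"rz": 0,"tx": 4.3,"ty": -2.2,"tz": 0,"jaw": 1},
    {"rx": 0,"ry": 0,"rz": 0,"tx": 4.3,"ty": -2.2,"tz": 0,"jaw": 1}
  ]
}}

```text
time_s: 13.95
position: [0.5896, -0.136, 0.169]
eef_rot: [-0.0, 0.98, 0.199, -0.001]
contact_force: [-0.1, -0.3, 0.5]
gripper_width: 0.0856
```

Emit:
{"api": "jog_arm", "payload": {
  "steps": [
    {"rx": 0,"ry": 0,"rz": 0,"tx": 4.3,"ty": -2.2,"tz": 0,"jaw": 1},
    {"rx": 0,"ry": 0,"rz": 0,"tx": 4.3,"ty": -2.2,"tz": 0,"jaw": 1},
    {"rx": 0,"ry": 0,"rz": 0,"tx": 0,"ty": 0,"tz": 2.5,"jaw": 1},
    {"rx": 0,"ry": 0,"rz": 0,"tx": 0,"ty": 0,"tz": 0,"jaw": 1},
    {"rx": 0,"ry": 0,"rz": 0,"tx": 0,"ty": 0,"tz": 0,"jaw": 1}
  ]
}}

```text
time_s: 14.45
position: [0.6499, -0.0643, 0.1437]
eef_rot: [-0.0, 0.98, 0.199, -0.002]
contact_force: [-0.2, -0.2, -0.5]
gripper_width: 0.0853
```

```bash
python3 - <<'E'
from h import *
print(pose()[0],go(.6543,-.0643,.03)); im,d=eyes.snapshot("wrist"); cv2.imwrite("pics/w12.png",im[:,:,::-1])
E
```

```text
[ 0.64987945 -0.06428637  0.14369086] [ 0.46  0.19 11.37]
```

View pics/w12.png

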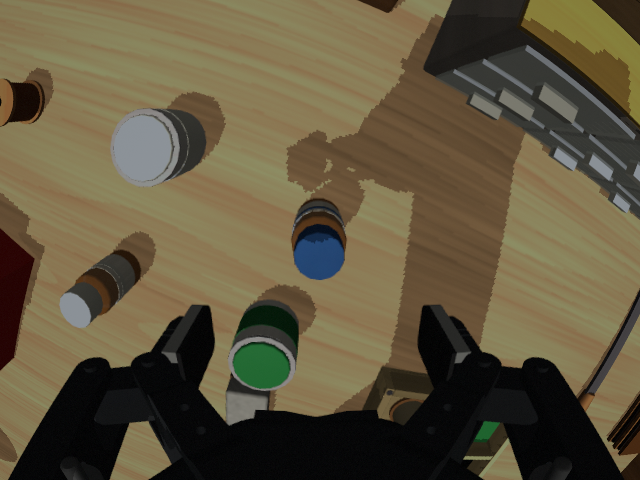

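Emit:
{"api": "jog_arm", "payload": {
  "steps": [
    {"rx": 0,"ry": 0,"rz": 0,"tx": 0.45,"ty": 0.2,"tz": 2,"jaw": 1},
    {"rx": 0,"ry": 0,"rz": 0,"tx": 0,"ty": 0,"tz": 3.5,"jaw": 1},
    {"rx": 0,"ry": 0,"rz": 0,"tx": 0,"ty": 0,"tz": 3.5,"jaw": 1},
    {"rx": 0,"ry": 0,"rz": 0,"tx": 0,"ty": 0,"tz": 2.4,"jaw": 1},
    {"rx": 0,"ry": 0,"rz": 0,"tx": 0,"ty": 0,"tz": 0,"jaw": 1}
  ]
}}

```text
time_s: 15.0
position: [0.6533, -0.0656, 0.0287]
eef_rot: [-0.0, 0.98, 0.198, -0.003]
contact_force: [-0.4, -1.0, -0.0]
gripper_width: 0.0853
```

Emit:
{"api": "jog_arm", "payload": {
  "steps": [
    {"rx": 0,"ry": 0,"rz": 0,"tx": 0,"ty": 0,"tz": 0,"jaw": 0.5},
    {"rx": 0,"ry": 0,"rz": 0,"tx": 0,"ty": 0,"tz": 0,"jaw": 0.2},
    {"rx": 0,"ry": 0,"rz": 0,"tx": 0,"ty": 0,"tz": 0,"jaw": 0.1},
    {"rx": 0,"ry": 0,"rz": 0,"tx": 0,"ty": 0,"tz": 0,"jaw": 0.1},
    {"rx": 0,"ry": 0,"rz": 0,"tx": 0,"ty": 0,"tz": 0,"jaw": 0.1}
  ]
}}

```text
time_s: 15.5
position: [0.6581, -0.0636, 0.034]
eef_rot: [0.001, 0.98, 0.2, 0.001]
contact_force: [-1.2, -0.4, 5.5]
gripper_width: 0.0348
```

Emit:
{"api": "jog_arm", "payload": {
  "steps": [
    {"rx": 0,"ry": 0,"rz": 0,"tx": 0,"ty": 0,"tz": 0,"jaw": 0.1},
    {"rx": 0,"ry": 0,"rz": 0,"tx": 0,"ty": 0,"tz": 0,"jaw": 0.1}
  ]
}}

```text
time_s: 15.7
position: [0.658, -0.0636, 0.034]
eef_rot: [0.001, 0.98, 0.2, 0.001]
contact_force: [-1.6, -0.0, 5.6]
gripper_width: 0.0349
```

Emit:
{"api": "jog_arm", "payload": {
  "steps": [
    {"rx": 0,"ry": 0,"rz": 0,"tx": 0,"ty": 0,"tz": -1,"jaw": 0.1},
    {"rx": 0,"ry": 0,"rz": 0,"tx": 0,"ty": 0,"tz": -3,"jaw": 0.1},
    {"rx": 0,"ry": 0,"rz": 0,"tx": 0,"ty": 0,"tz": -4,"jaw": 0.1},
    {"rx": 0,"ry": 0,"rz": 0,"tx": 0,"ty": 0,"tz": -5,"jaw": 0.1},
    {"rx": 0,"ry": 0,"rz": 0,"tx": 0,"ty": 0,"tz": 0,"jaw": 0.1}
  ]
}}

```text
time_s: 16.2
position: [0.6619, -0.0628, 0.1709]
eef_rot: [0.002, 0.98, 0.2, 0.007]
contact_force: [1.5, -0.2, -1.6]
gripper_width: 0.0345
```

```bash
python3 - <<'E'
from h import *
print(pose()[0],sensors.read_state()["contact_force"],go(.4229,-.2399,.16)); im,d=eyes.snapshot("wrist"); cv2.imwrite("pics/w13.png",im[:,:,::-1])
E
```

```text
[ 0.66192199 -0.06283208  0.17085379] [ 1.47669216 -0.2079564  -1.59610618] [-28.94   6.93   0.77]
```

View pics/w13.png

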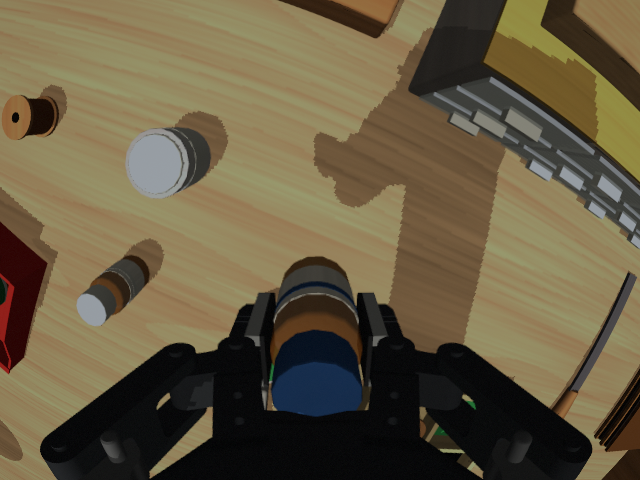

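Emit:
{"api": "jog_arm", "payload": {
  "steps": [
    {"rx": 0,"ry": 0,"rz": 0,"tx": -4.1,"ty": 1.0,"tz": 0,"jaw": 0.1},
    {"rx": 0,"ry": 0,"rz": 0,"tx": -4.1,"ty": 1.0,"tz": 0,"jaw": 0.1},
    {"rx": 0,"ry": 0,"rz": 0,"tx": -4.1,"ty": 1.0,"tz": 0,"jaw": 0.1},
    {"rx": 0,"ry": 0,"rz": 0,"tx": -4.1,"ty": 1.0,"tz": 0,"jaw": 0.1},
    {"rx": 0,"ry": 0,"rz": 0,"tx": -4.1,"ty": 1.0,"tz": 0,"jaw": 0.1}
  ]
}}

```text
time_s: 16.75
position: [0.485, -0.1902, 0.1609]
eef_rot: [-0.0, 0.98, 0.2, -0.001]
contact_force: [0.3, -1.3, -1.2]
gripper_width: 0.0347
```

Emit:
{"api": "jog_arm", "payload": {
  "steps": [
    {"rx": 0,"ry": 0,"rz": 0,"tx": -4.1,"ty": 1.0,"tz": 0,"jaw": 0.1},
    {"rx": 0,"ry": 0,"rz": 0,"tx": -4.1,"ty": 1.0,"tz": 0,"jaw": 0.1},
    {"rx": 0,"ry": 0,"rz": 0,"tx": 0,"ty": 0,"tz": 0,"jaw": 0.1},
    {"rx": 0,"ry": 0,"rz": 0,"tx": 0,"ty": 0,"tz": 0,"jaw": 0.1},
    {"rx": 0,"ry": 0,"rz": 0,"tx": 0,"ty": 0,"tz": 0,"jaw": 0.1}
  ]
}}

```text
time_s: 17.25
position: [0.4204, -0.2393, 0.1617]
eef_rot: [-0.0, 0.98, 0.2, 0.0]
contact_force: [0.3, 1.4, -0.7]
gripper_width: 0.035
```

```bash
python3 - <<'E'
from h import *
print(pose()[0],go(.426,-.2399,.053)); im,d=eyes.snapshot("wrist"); cv2.imwrite("pics/w14.png",im[:,:,::-1])
E
```

```text
[ 0.42041516 -0.23928     0.16168774] [ 0.48  0.28 10.87]
```

View pics/w14.png

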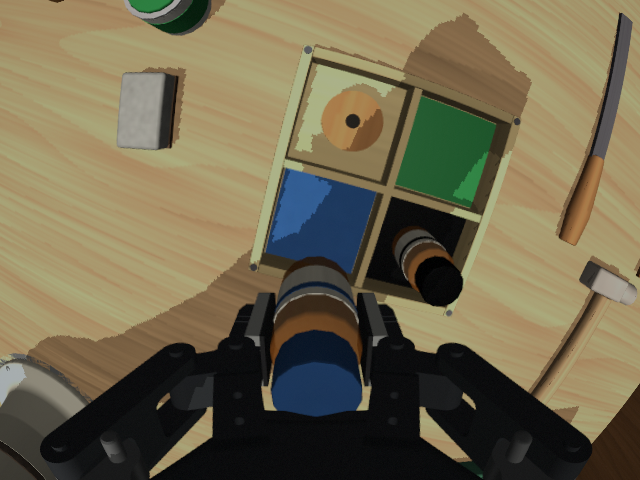

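```bash
python3 - <<'E'
from h import *
im,d=eyes.snapshot("wrist")
W=wcloud(d,np.zeros(3),np.eye(3)); m=(d>0)
y=W[...,1];z=W[...,2]
for a in range(10,120,10):
    for s in(1,-1):
        q=W[m&(s*y>a/1000)&(s*y<(a+10)/1000)&(z<.02)&(abs(W[...,0])<.05)]
        if len(q): print(a*s,len(q),"z max(lowest)",np.percentile(q[:,2],99).round(3),"x",q[:,0].min().round(3),q[:,0].max().round(3))
E
```

```text
10 7687 z max(lowest) 0.009 x -0.012 0.021
-10 7786 z max(lowest) 0.012 x -0.012 0.021
20 4109 z max(lowest) -0.009 x 0.006 0.019
-20 4375 z max(lowest) -0.01 x 0.006 0.02
30 2292 z max(lowest) -0.023 x -0.013 0.013
-30 2210 z max(lowest) -0.018 x -0.013 0.013
40 7230 z max(lowest) -0.05 x -0.014 0.014
-40 7119 z max(lowest) -0.05 x -0.013 0.014
50 4276 z max(lowest) -0.059 x -0.009 0.015
-50 4447 z max(lowest) -0.058 x -0.009 0.015
60 764 z max(lowest) -0.082 x 0.003 0.014
-60 942 z max(lowest) -0.08 x 0.003 0.014
```

Emit:
{"api": "jog_arm", "payload": {
  "steps": [
    {"rx": 0,"ry": 0,"rz": 0,"tx": 0.5,"ty": 0.25,"tz": 2,"jaw": 0.1},
    {"rx": 0,"ry": 0,"rz": 0,"tx": 0,"ty": 0,"tz": 3.5,"jaw": 0.1},
    {"rx": 0,"ry": 0,"rz": 0,"tx": 0,"ty": 0,"tz": 3,"jaw": 0.1},
    {"rx": 0,"ry": 0,"rz": 0,"tx": 0,"ty": 0,"tz": 1.5,"jaw": 0.1},
    {"rx": 0,"ry": 0,"rz": 0,"tx": 0,"ty": 0,"tz": 0,"jaw": 0.1}
  ]
}}

```text
time_s: 17.85
position: [0.4246, -0.2382, 0.0595]
eef_rot: [-0.002, 0.98, 0.201, -0.001]
contact_force: [-1.1, 0.6, -1.6]
gripper_width: 0.0345
```

Emit:
{"api": "jog_arm", "payload": {
  "steps": [
    {"rx": 0,"ry": 0,"rz": 0,"tx": 0,"ty": 0,"tz": 0.5,"jaw": 0.1},
    {"rx": 0,"ry": 0,"rz": 0,"tx": 0,"ty": 0,"tz": 0.3,"jaw": 0.1},
    {"rx": 0,"ry": 0,"rz": 0,"tx": 0,"ty": 0,"tz": 0,"jaw": 0.1}
  ]
}}

```text
time_s: 18.15
position: [0.426, -0.2405, 0.0543]
eef_rot: [0.0, 0.98, 0.2, 0.0]
contact_force: [-0.6, 0.0, -1.4]
gripper_width: 0.0346
```

Emit:
{"api": "jog_arm", "payload": {
  "steps": [
    {"rx": 0,"ry": 0,"rz": 0,"tx": 0,"ty": 0,"tz": 0.4,"jaw": 0.1},
    {"rx": 0,"ry": 0,"rz": 0,"tx": 0,"ty": 0,"tz": 0.3,"jaw": 0.1},
    {"rx": 0,"ry": 0,"rz": 0,"tx": 0,"ty": 0,"tz": 0.2,"jaw": 0.1},
    {"rx": 0,"ry": 0,"rz": 0,"tx": 0,"ty": 0,"tz": 0,"jaw": 0.1}
  ]
}}

```text
time_s: 18.55
position: [0.4252, -0.2404, 0.0446]
eef_rot: [-0.0, 0.98, 0.2, -0.0]
contact_force: [-0.3, 0.3, -1.4]
gripper_width: 0.0348
```

Emit:
{"api": "jog_arm", "payload": {
  "steps": [
    {"rx": 0,"ry": 0,"rz": 0,"tx": 0,"ty": 0,"tz": 0.2,"jaw": 0.1},
    {"rx": 0,"ry": 0,"rz": 0,"tx": 0,"ty": 0,"tz": 0,"jaw": 0.1},
    {"rx": 0,"ry": 0,"rz": 0,"tx": 0,"ty": 0,"tz": 0,"jaw": 0.1}
  ]
}}

```text
time_s: 18.85
position: [0.4257, -0.2406, 0.043]
eef_rot: [0.0, 0.98, 0.2, 0.0]
contact_force: [-0.3, 0.8, 1.2]
gripper_width: 0.0346
```

Contact again at the predicted height. Release.

Emit:
{"api": "jog_arm", "payload": {
  "steps": [
    {"rx": 0,"ry": 0,"rz": 0,"tx": 0,"ty": 0,"tz": 0,"jaw": 0.5},
    {"rx": 0,"ry": 0,"rz": 0,"tx": 0,"ty": 0,"tz": 0,"jaw": 0.6},
    {"rx": 0,"ry": 0,"rz": 0,"tx": 0,"ty": 0,"tz": 0,"jaw": 0.6},
    {"rx": 0,"ry": 0,"rz": 0,"tx": 0,"ty": 0,"tz": 0,"jaw": 0.6}
  ]
}}

```text
time_s: 19.25
position: [0.4254, -0.2404, 0.0428]
eef_rot: [-0.0, 0.98, 0.2, 0.0]
contact_force: [0.7, -0.1, -0.2]
gripper_width: 0.0512
```

Emit:
{"api": "jog_arm", "payload": {
  "steps": [
    {"rx": 0,"ry": 0,"rz": 0,"tx": 0,"ty": 0,"tz": -2,"jaw": 0.6},
    {"rx": 0,"ry": 0,"rz": 0,"tx": 0,"ty": 0,"tz": -4,"jaw": 0.6},
    {"rx": 0,"ry": 0,"rz": 0,"tx": 0,"ty": 0,"tz": -4,"jaw": 0.6},
    {"rx": 0,"ry": 0,"rz": 0,"tx": 0,"ty": 0,"tz": -3,"jaw": 1},
    {"rx": 0,"ry": 0,"rz": 0,"tx": 0,"ty": 0,"tz": 0,"jaw": 1}
  ]
}}

```text
time_s: 19.75
position: [0.4284, -0.2419, 0.1771]
eef_rot: [0.003, 0.98, 0.2, 0.003]
contact_force: [1.3, -0.7, 0.7]
gripper_width: 0.0781
```

```bash
python3 - <<'E'
from h import *
print(pose()[0],go(.5487,-.0627,.165)); im,d=eyes.snapshot("side"); cv2.imwrite("pics/s15.png",im[:,:,::-1])
E
```

```text
[ 0.42836588 -0.24190564  0.17705856] [ 18.08 -11.8    1.2 ]
```

View pics/s15.png

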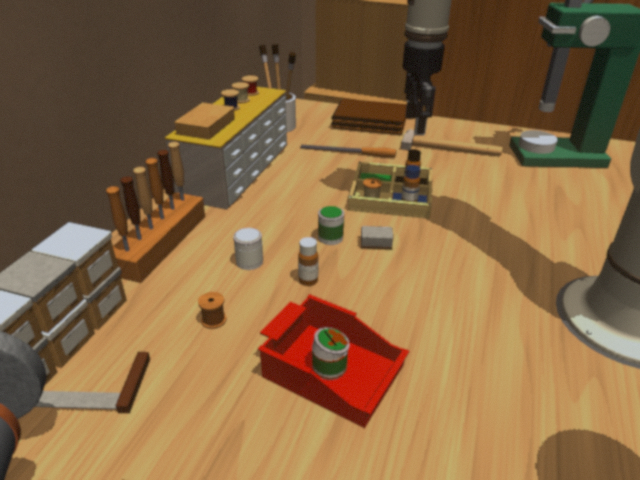

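Emit:
{"api": "jog_arm", "payload": {
  "steps": [
    {"rx": 0,"ry": 0,"rz": 0,"tx": 3.6,"ty": -2.35,"tz": 0,"jaw": 1},
    {"rx": 0,"ry": 0,"rz": 0,"tx": 3.6,"ty": -2.35,"tz": 0,"jaw": 1},
    {"rx": 0,"ry": 0,"rz": 0,"tx": 3.6,"ty": -2.35,"tz": 0,"jaw": 1},
    {"rx": 0,"ry": 0,"rz": 0,"tx": 3.6,"ty": -2.35,"tz": 0,"jaw": 1},
    {"rx": 0,"ry": 0,"rz": 0,"tx": 3.6,"ty": -2.35,"tz": 0,"jaw": 1}
  ]
}}

```text
time_s: 20.3
position: [0.5448, -0.0605, 0.1711]
eef_rot: [-0.0, 0.98, 0.199, -0.001]
contact_force: [1.6, 0.3, 0.2]
gripper_width: 0.0854
```

Emit:
{"api": "jog_arm", "payload": {
  "steps": [
    {"rx": 0,"ry": 0,"rz": 0,"tx": 0,"ty": 0,"tz": 3,"jaw": 1},
    {"rx": 0,"ry": 0,"rz": 0,"tx": 0,"ty": 0,"tz": 2,"jaw": 1},
    {"rx": 0,"ry": 0,"rz": 0,"tx": 0,"ty": 0,"tz": 0,"jaw": 1},
    {"rx": 0,"ry": 0,"rz": 0,"tx": 0,"ty": 0,"tz": 0,"jaw": 1}
  ]
}}

```text
time_s: 20.7
position: [0.5441, -0.0618, 0.1218]
eef_rot: [-0.001, 0.98, 0.2, -0.001]
contact_force: [0.5, 0.3, 1.1]
gripper_width: 0.0855
```

```bash
python3 - <<'E'
from h import *
print(pose()[0],go(.5487,-.0627,.03)); im,d=eyes.snapshot("wrist"); cv2.imwrite("pics/w16.png",im[:,:,::-1])
E
```

```text
[ 0.54414879 -0.0617827   0.12176335] [0.4  0.28 9.18]
```

View pics/w16.png

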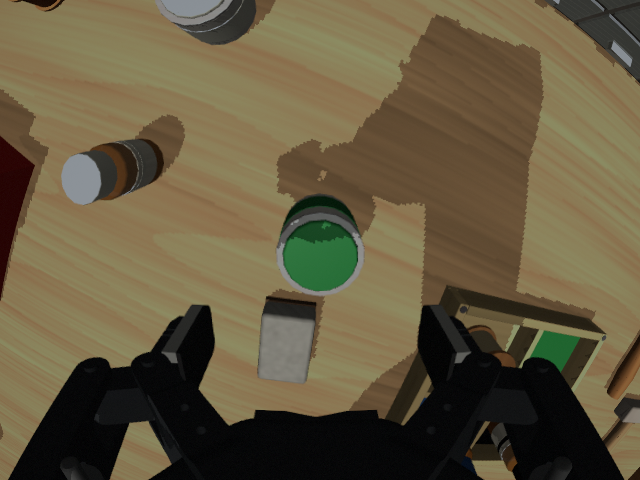

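Emit:
{"api": "jog_arm", "payload": {
  "steps": [
    {"rx": 0,"ry": 0,"rz": 0,"tx": 0.3,"ty": 0.3,"tz": 1.5,"jaw": 1},
    {"rx": 0,"ry": 0,"rz": 0,"tx": 0,"ty": 0,"tz": 3,"jaw": 1},
    {"rx": 0,"ry": 0,"rz": 0,"tx": 0,"ty": 0,"tz": 3,"jaw": 1},
    {"rx": 0,"ry": 0,"rz": 0,"tx": 0,"ty": 0,"tz": 1.6,"jaw": 1},
    {"rx": 0,"ry": 0,"rz": 0,"tx": 0,"ty": 0,"tz": 0,"jaw": 1}
  ]
}}

```text
time_s: 21.25
position: [0.5474, -0.0637, 0.0297]
eef_rot: [-0.001, 0.98, 0.199, -0.002]
contact_force: [-0.1, 0.5, 0.7]
gripper_width: 0.0856
```

Emit:
{"api": "jog_arm", "payload": {
  "steps": [
    {"rx": 0,"ry": 0,"rz": 0,"tx": 0,"ty": 0,"tz": 0,"jaw": 0.6},
    {"rx": 0,"ry": 0,"rz": 0,"tx": 0,"ty": 0,"tz": 0,"jaw": 0.4},
    {"rx": 0,"ry": 0,"rz": 0,"tx": 0,"ty": 0,"tz": 0,"jaw": 0.2},
    {"rx": 0,"ry": 0,"rz": 0,"tx": 0,"ty": 0,"tz": 0,"jaw": 0.2},
    {"rx": 0,"ry": 0,"rz": 0,"tx": 0,"ty": 0,"tz": 0,"jaw": 0.2}
  ]
}}

```text
time_s: 21.75
position: [0.5506, -0.0634, 0.0335]
eef_rot: [0.001, 0.98, 0.2, 0.001]
contact_force: [-0.3, -0.3, 6.7]
gripper_width: 0.0496
```

Emit:
{"api": "jog_arm", "payload": {
  "steps": [
    {"rx": 0,"ry": 0,"rz": 0,"tx": 0,"ty": 0,"tz": 0,"jaw": 0.2},
    {"rx": 0,"ry": 0,"rz": 0,"tx": 0,"ty": 0,"tz": 0,"jaw": 0.2}
  ]
}}

```text
time_s: 21.95
position: [0.5506, -0.0635, 0.0335]
eef_rot: [0.001, 0.98, 0.2, 0.001]
contact_force: [-2.7, 0.6, 6.8]
gripper_width: 0.05
```

Emit:
{"api": "jog_arm", "payload": {
  "steps": [
    {"rx": 0,"ry": 0,"rz": 0,"tx": 0,"ty": 0,"tz": -1,"jaw": 0.2},
    {"rx": 0,"ry": 0,"rz": 0,"tx": 0,"ty": 0,"tz": -3,"jaw": 0.2},
    {"rx": 0,"ry": 0,"rz": 0,"tx": 0,"ty": 0,"tz": -4,"jaw": 0.2},
    {"rx": 0,"ry": 0,"rz": 0,"tx": 0,"ty": 0,"tz": -5,"jaw": 0.2},
    {"rx": 0,"ry": 0,"rz": 0,"tx": 0,"ty": 0,"tz": 0,"jaw": 0.2}
  ]
}}

```text
time_s: 22.45
position: [0.5538, -0.0634, 0.169]
eef_rot: [0.002, 0.98, 0.2, 0.006]
contact_force: [0.8, 0.5, -1.4]
gripper_width: 0.0501
```

```bash
python3 - <<'E'
from h import *
print(pose()[0],sensors.read_state()["contact_force"],go(.5169,-.3125,.16)); im,d=eyes.snapshot("wrist"); cv2.imwrite("pics/w17.png",im[:,:,::-1])
E
```

```text
[ 0.55382545 -0.06336426  0.16903717] [ 0.79722189  0.45191638 -1.35741479] [-13.16  21.48   0.91]
```

View pics/w17.png

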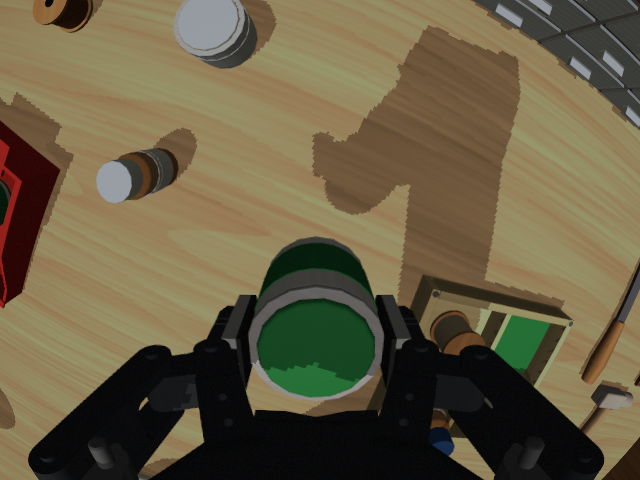

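Emit:
{"api": "jog_arm", "payload": {
  "steps": [
    {"rx": 0,"ry": 0,"rz": 0,"tx": -2.15,"ty": 3.6,"tz": 0,"jaw": 0.2},
    {"rx": 0,"ry": 0,"rz": 0,"tx": -2.15,"ty": 3.6,"tz": 0,"jaw": 0.2},
    {"rx": 0,"ry": 0,"rz": 0,"tx": -2.15,"ty": 3.6,"tz": 0,"jaw": 0.2},
    {"rx": 0,"ry": 0,"rz": 0,"tx": -2.15,"ty": 3.6,"tz": 0,"jaw": 0.2},
    {"rx": 0,"ry": 0,"rz": 0,"tx": -2.15,"ty": 3.6,"tz": 0,"jaw": 0.2}
  ]
}}

```text
time_s: 23.0
position: [0.5187, -0.2725, 0.1605]
eef_rot: [-0.001, 0.98, 0.2, -0.001]
contact_force: [0.7, 0.1, -1.6]
gripper_width: 0.0501
```

Emit:
{"api": "jog_arm", "payload": {
  "steps": [
    {"rx": 0,"ry": 0,"rz": 0,"tx": -2.15,"ty": 3.6,"tz": 0,"jaw": 0.2},
    {"rx": 0,"ry": 0,"rz": 0,"tx": 0,"ty": 0,"tz": 0,"jaw": 0.2},
    {"rx": 0,"ry": 0,"rz": 0,"tx": 0,"ty": 0,"tz": 0,"jaw": 0.2},
    {"rx": 0,"ry": 0,"rz": 0,"tx": 0,"ty": 0,"tz": 0,"jaw": 0.2}
  ]
}}

```text
time_s: 23.4
position: [0.5144, -0.311, 0.1608]
eef_rot: [-0.001, 0.98, 0.2, -0.0]
contact_force: [-1.0, 1.6, -2.7]
gripper_width: 0.0501
```

```bash
python3 - <<'E'
from h import *
print(pose()[0],go(.519,-.3128,.053)); im,d=eyes.snapshot("wrist"); cv2.imwrite("pics/w18.png",im[:,:,::-1])
E
```

```text
[ 0.51442263 -0.31099913  0.1608408 ] [ 0.36  0.37 10.78]
```

View pics/w18.png

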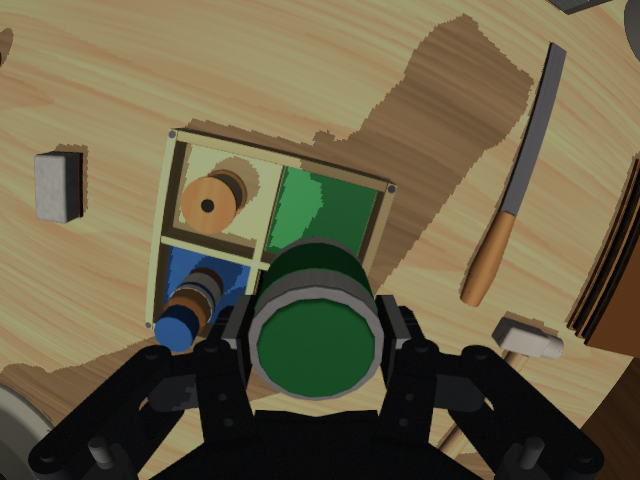

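Emit:
{"api": "jog_arm", "payload": {
  "steps": [
    {"rx": 0,"ry": 0,"rz": 0,"tx": 0.36,"ty": 0.35,"tz": 2,"jaw": 0.2},
    {"rx": 0,"ry": 0,"rz": 0,"tx": 0,"ty": 0,"tz": 3.5,"jaw": 0.2},
    {"rx": 0,"ry": 0,"rz": 0,"tx": 0,"ty": 0,"tz": 3,"jaw": 0.2},
    {"rx": 0,"ry": 0,"rz": 0,"tx": 0,"ty": 0,"tz": 1.5,"jaw": 0.2},
    {"rx": 0,"ry": 0,"rz": 0,"tx": 0,"ty": 0,"tz": 0,"jaw": 0.2}
  ]
}}

```text
time_s: 23.95
position: [0.5182, -0.3123, 0.0595]
eef_rot: [-0.002, 0.98, 0.201, -0.002]
contact_force: [-1.2, 0.5, -1.9]
gripper_width: 0.0498
```

Emit:
{"api": "jog_arm", "payload": {
  "steps": [
    {"rx": 0,"ry": 0,"rz": 0,"tx": 0,"ty": 0,"tz": 0.5,"jaw": 0.2},
    {"rx": 0,"ry": 0,"rz": 0,"tx": 0,"ty": 0,"tz": 0.3,"jaw": 0.2},
    {"rx": 0,"ry": 0,"rz": 0,"tx": 0,"ty": 0,"tz": 0.3,"jaw": 0.2},
    {"rx": 0,"ry": 0,"rz": 0,"tx": 0,"ty": 0,"tz": 0,"jaw": 0.2}
  ]
}}

```text
time_s: 24.35
position: [0.5197, -0.3149, 0.0512]
eef_rot: [0.0, 0.98, 0.199, 0.0]
contact_force: [-0.9, -0.6, -1.6]
gripper_width: 0.0496
```

```bash
python3 - <<'E'
from h import *
print(pose()[0],sensors.read_state()["contact_force"])
im,d=eyes.snapshot("scene"); cv2.imwrite("pics/s19.png",cv2.resize(im[140:320,100:340,::-1],None,fx=3,fy=3,interpolation=cv2.INTER_CUBIC))
E
```

```text
[ 0.51970407 -0.31485428  0.05123749] [-0.88986861 -0.63108191 -1.64584954]
```

View pics/s19.png

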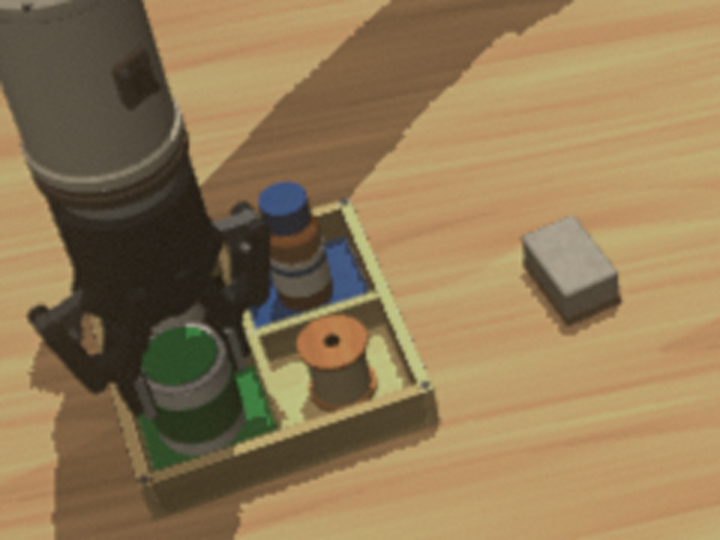

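Emit:
{"api": "jog_arm", "payload": {
  "steps": [
    {"rx": 0,"ry": 0,"rz": 0,"tx": 0,"ty": -0.2,"tz": 0.3,"jaw": 0.2},
    {"rx": 0,"ry": 0,"rz": 0,"tx": 0,"ty": 0,"tz": 0.2,"jaw": 0.2},
    {"rx": 0,"ry": 0,"rz": 0,"tx": 0,"ty": 0,"tz": 0.2,"jaw": 0.2},
    {"rx": 0,"ry": 0,"rz": 0,"tx": 0,"ty": 0,"tz": 0,"jaw": 0.2}
  ]
}}

```text
time_s: 24.8
position: [0.5185, -0.3126, 0.0434]
eef_rot: [-0.0, 0.98, 0.2, -0.0]
contact_force: [-0.8, 0.3, -1.9]
gripper_width: 0.0501
```

Emit:
{"api": "jog_arm", "payload": {
  "steps": [
    {"rx": 0,"ry": 0,"rz": 0,"tx": 0,"ty": 0,"tz": 0.15,"jaw": 0.2},
    {"rx": 0,"ry": 0,"rz": 0,"tx": 0,"ty": 0,"tz": 0,"jaw": 0.2},
    {"rx": 0,"ry": 0,"rz": 0,"tx": 0,"ty": 0,"tz": 0,"jaw": 0.2}
  ]
}}

```text
time_s: 25.1
position: [0.5188, -0.3128, 0.0426]
eef_rot: [0.0, 0.98, 0.2, 0.0]
contact_force: [-1.5, 0.5, 1.9]
gripper_width: 0.0499
```

Touching at 0.0426 as predicted; release.

Emit:
{"api": "jog_arm", "payload": {
  "steps": [
    {"rx": 0,"ry": 0,"rz": 0,"tx": 0,"ty": 0,"tz": 0,"jaw": 0.7},
    {"rx": 0,"ry": 0,"rz": 0,"tx": 0,"ty": 0,"tz": 0,"jaw": 0.75},
    {"rx": 0,"ry": 0,"rz": 0,"tx": 0,"ty": 0,"tz": 0,"jaw": 0.75},
    {"rx": 0,"ry": 0,"rz": 0,"tx": 0,"ty": 0,"tz": 0,"jaw": 0.75}
  ]
}}

```text
time_s: 25.5
position: [0.5189, -0.3127, 0.0423]
eef_rot: [0.0, 0.98, 0.2, 0.0]
contact_force: [-1.2, -0.0, 0.6]
gripper_width: 0.0641
```

Emit:
{"api": "jog_arm", "payload": {
  "steps": [
    {"rx": 0,"ry": 0,"rz": 0,"tx": 0,"ty": 0,"tz": -2,"jaw": 0.75},
    {"rx": 0,"ry": 0,"rz": 0,"tx": 0,"ty": 0,"tz": -4,"jaw": 0.75},
    {"rx": 0,"ry": 0,"rz": 0,"tx": 0,"ty": 0,"tz": -4,"jaw": 0.75},
    {"rx": 0,"ry": 0,"rz": 0,"tx": 0,"ty": 0,"tz": -4.5,"jaw": 0.75},
    {"rx": 0,"ry": 0,"rz": 0,"tx": 0,"ty": 0,"tz": -4.5,"jaw": 0.75}
  ]
}}

```text
time_s: 26.0
position: [0.5184, -0.3125, 0.2339]
eef_rot: [-0.0, 0.98, 0.2, -0.0]
contact_force: [0.8, -0.4, -0.9]
gripper_width: 0.064
```

Emit:
{"api": "jog_arm", "payload": {
  "steps": [
    {"rx": 0,"ry": 0,"rz": 0,"tx": 0,"ty": -4.5,"tz": 0,"jaw": 1},
    {"rx": 0,"ry": 0,"rz": 0,"tx": 0,"ty": -4.5,"tz": 0,"jaw": 1},
    {"rx": 0,"ry": 0,"rz": 0,"tx": 0,"ty": -4.5,"tz": 0,"jaw": 1},
    {"rx": 0,"ry": 0,"rz": 0,"tx": 0,"ty": -4.5,"tz": 0,"jaw": 1},
    {"rx": 0,"ry": 0,"rz": 0,"tx": 0,"ty": -4.5,"tz": 0,"jaw": 1}
  ]
}}

```text
time_s: 26.5
position: [0.4299, -0.1041, 0.2324]
eef_rot: [0.0, 0.98, 0.2, 0.0]
contact_force: [0.6, 1.5, 0.6]
gripper_width: 0.0853
```

Emit:
{"api": "jog_arm", "payload": {
  "steps": [
    {"rx": 0,"ry": 0,"rz": 0,"tx": 0,"ty": 0,"tz": -4,"jaw": 1},
    {"rx": 0,"ry": 0,"rz": 0,"tx": 0,"ty": 0,"tz": 0,"jaw": 1},
    {"rx": 0,"ry": 0,"rz": 0,"tx": 0,"ty": 0,"tz": 0,"jaw": 1}
  ]
}}

```text
time_s: 26.8
position: [0.4314, -0.1058, 0.2734]
eef_rot: [0.001, 0.98, 0.2, 0.001]
contact_force: [0.8, -0.0, -0.5]
gripper_width: 0.0855
```

```bash
python3 - <<'E'
from h import *
from scipy.optimize import least_squares
A=[]
for n in("scene","side"):
    im,d=eyes.snapshot(n); cv2.imwrite(f"pics/{n}20.png",im[:,:,::-1]); A.append(cloud(n,d)[d>0])
for nm,x,y,z0,z1,r in [("black",.4336,-.3233,.066,.093,.015),("blue",.4229,-.2399,.066,.093,.015),("green",.5169,-.3125,.045,.068,.026),("whiteb",.5451,.0816,.012,.058,.018),("whitet",.6697,.0655,.012,.058,.026),("bent in bin",.446,.27,.012,.034,.026)]:
    for i in range(2):
        P=A[i]; Q=P[(abs(P[:,0]-x)<.04)&(abs(P[:,1]-y)<.04)&(P[:,2]>z0)&(P[:,2]<z1)]
        T=P[(abs(P[:,0]-x)<.03)&(abs(P[:,1]-y)<.03)&(P[:,2]<.12)]
        if len(Q)<20: print(nm,i,len(Q));continue
        s=least_squares(lambda q:np.hypot(Q[:,0]-q[0],Q[:,1]-q[1])-r,[x,y],loss="soft_l1",f_scale=.001).x
        print(nm,i,s.round(4),"d(mm)",(np.hypot(*(s-[x,y]))*1000).round(1),"top",np.percentile(T[:,2],99.).round(4),len(Q))
E
```

```text
black 0 [ 0.4343 -0.3235] d(mm) 0.8 top 0.0968 246
black 1 [ 0.4346 -0.3215] d(mm) 2.0 top 0.0974 150
blue 0 [ 0.4222 -0.2425] d(mm) 2.7 top 0.097 231
blue 1 [ 0.4227 -0.2403] d(mm) 0.5 top 0.097 182
green 0 [ 0.5174 -0.3142] d(mm) 1.8 top 0.0753 289
green 1 [ 0.518 -0.313] d(mm) 1.2 top 0.0755 208
whiteb 0 [0.5449 0.0806] d(mm) 1.0 top 0.0878 322
whiteb 1 [0.5455 0.0821] d(mm) 0.6 top 0.0878 428
whitet 0 [0.6694 0.0647] d(mm) 0.9 top 0.0668 489
whitet 1 [0.6701 0.066 ] d(mm) 0.7 top 0.0661 567
bent in bin 0 [0.4431 0.2686] d(mm) 3.2 top 0.0698 151
bent in bin 1 [0.4441 0.27  ] d(mm) 1.9 top 0.0686 352
```

View pics/scene20.png

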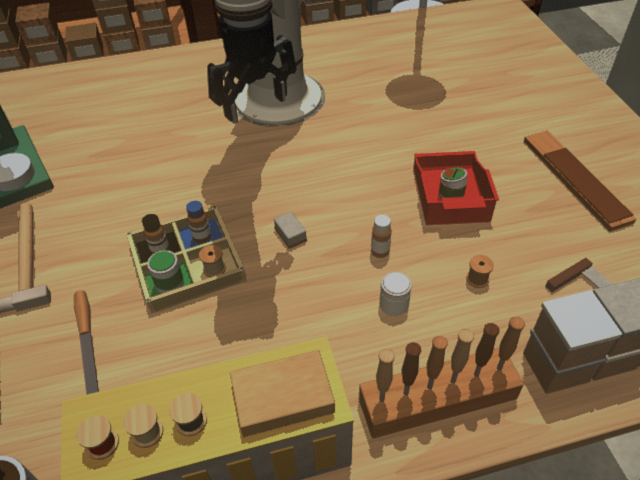

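View pics/side20.png

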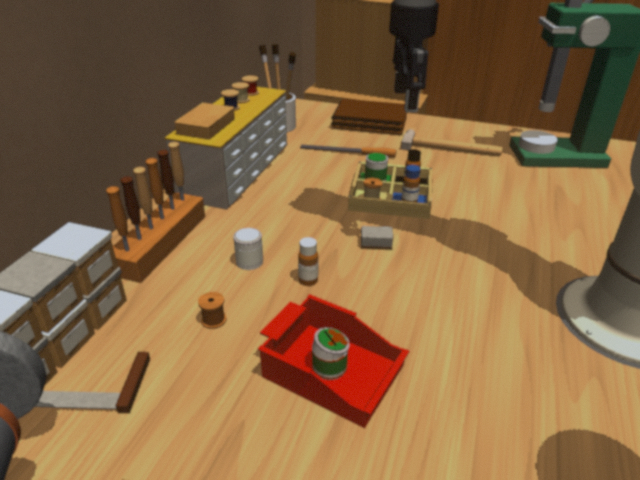

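Both pictures show the three good items upright in their compartments, around (152,235), (197,222) and (163,268) in the scene view. The buckled tin is in the bin at (453,180) and the white pair hasn't moved.

```bash
python3 -c "
from plant import manip; print(manip.sign_off())"
```

```text
the job is handed in; nothing more can be done
None
```

I put the buckled tin in the red bin and stood the black bottle, the blue bottle and the sound green tin on the mats of their colours. The job was handed in at about 27 s; `sign_off` gives no verdict.

- **Placing:** I lowered each good item until the wrist force showed contact with the mat, within about 0.2 mm of the expected height, then released it.
- **Final checks, camera depth from two fixed views:**
  - The three items are within 3 mm of their mat centres.
  - Their tops read about 97, 97 and 75 mm. That is about 2 mm above what the stated sizes and mat give; the same 1–2 mm excess showed on the untouched pieces, so I put it down to the cameras.
  - The white bottle and white tin read within 1 mm of where they started.
  - The buckled tin stands near the middle of the bin.
  - The gripper was clear of everything.
- **Disagreements and gaps:**
  - The first two-view fix on the buckled tin's lid missed by 20 mm because the rust and the crease split the colour mask. I used a circle fitted to its lower body instead.
  - The first depth outline of the bin was about 30 mm too long at the front, so I set its centre from the back wall and the stated size.
  - I judged uprightness from the pictures and top heights and did not measure a tilt angle.

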